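# Seat the square-footed insert in the leaning wheel hub

## Robot

A 7-joint arm with a two-finger parallel gripper is mounted at the origin on the work surface. World frame = base frame: x ahead of the robot, y to its left, z up, the work surface at z = 0. Lengths are in m, angles in rad, forces in N, time in s.
With the tool pointing down it reaches from about 0.4 to 0.85 m from the base axis. Payload 4.5 kg.
Tool frame: the origin (TCP) lies midway between the tips of the shut fingers; the grasp point (between the pads) lies 19 mm behind it; z points along the fingers, y is the direction in which the jaws open and shut (so a half turn about z gives the same grasp; the last joint's range is limited). The gripper opens to 88 mm and grips with 3 to 60 N. Pads are 18 mm wide; open, the fingers measure 123 mm over their backs; the gripper's body (75 mm by 187 mm) begins 45 mm behind the grasp point.
Start: joints at [1.172, 0.689, -0.195, 1.565, 0.157, 0.902, -0.215], TCP at [0.262, -0.567, 0.239] pointing down, gripper open.
Joint ranges: [-3.01, 3.01], [-0.46, 2.08], [-1.47, 1.51], [0.13, 2.56], [-1, 4.14], [0.04, 2.09], [-2.66, 2.66]. Speed limits (rad/s): [2.57, 2.57, 3.14, 3.14, 3.14, 3.14, 3.14].

## Interface

Orientations are given as a rotation vector (axis times angle).
In Python, from plant import r, cams gives the robot as it stands.
- The arm moves only by the tool move_arm, never from a script. Its argument "steps" is a list of rows, each an object of numbers: "x", "y", "z": the shift along the tool's x, y, z in units of 25 mm (1.0 is 25 mm); "turn": the turn about the tool's z in units of 4 degrees (1.0 is 4 degrees). In form: [{"x": .., "y": .., "z": .., "turn": ..}, ...]. A call has 1 to 20 rows; each row shifts and turns the commanded pose from where the row before left it, along the tool's axes as they then stand; what a row does not reach is not made up. A row lasts 1/8 s, in which the tool goes at most 62.5 mm and 10.7 degrees, less where a joint would pass 70% of its speed; a pose out of reach is approached as far as the arm can. A call with a number of a shift or a turn outside -1 to 1 is refused whole. A call with a gripper value outside its range is refused whole. "gripper" is the closure, from 0 (fully open) to 1 (shut), set as the call begins (left out, the last holds). The fingers move at their own pace and stop on an object; "newtons" is the grip in N (left out, the last holds). Time passes only in rows, so rows that do not move let the fingers close. It gives the time, the measured TCP pose, the force and the opening at its end, in the units of the state.
- r.state(): the state, without advancing time (a new reading comes with each control period).
- cams.grab_frame(name): name is "scene" or "top"; returns the picture (384x512x3 uint8, blue, green, red); there is no depth.
- cams.calibration(name): a dict with "fx", "fy", "cx", "cy" (pixels), "T" (4x4, takes a point from camera to world coordinates). Camera axes: x right, y down, z forward; pixel columns grow to the right and rows downward; lengths in m; the calibration is good to about 2 mm. A picture is of the moment at which its call begins. calibration takes no time and is no camera call.
- r.job_done(): hands the job in, once; it reports no verdict.
The state is a dict: "clock": time; "joints": joint angles; "joint_velocities": joint speeds; "effort": joint torques, N m; "tcp_pos": TCP position; "orientation": TCP orientation; "force": force on the tool from outside, world axes, zero at the start; "ft_torque": the same for the moment, N m; "gripper_width": opening from 0.0 (shut) to 1.0 (fully open).
Only numpy, scipy, OpenCV 4.12 (cv2) and the standard library are available. Lean on these libraries where they do the work, as an engineer would, in place of code of your own. Each camera call takes 0.05 s, during which the arm holds its last target.

## Task

Fit the orange insert into the wheel hub that leans in the bench cradle: take it by its grip bar, lower it, still in your grip, into the hub's round mouth (do not drop it in), and shuffle it round until its square foot falls into the square recess and the collar is fully home, then let go of it. Leave the blue plug, the green tub and the spanner where they are.

Things in the scene. Friction and masses are not known exactly. Their poses are not given: they have to be found in the camera images.
- insert: orange insert, 120 g, upright on the bench. Origin: centre of the foot's underside, z up. Steel square foot 26 x 26 mm (sides along x and y), 12 mm high; collar 48 mm across, from 12 to 17 mm; grip bar 36 mm long (along x), 18 mm thick (along y), from 17 to 57 mm up. Take it across the 18 mm, well above the collar.
- plug: a bystander like the insert but blue and with a round foot; same outer sizes (57 mm tall, collar 48 mm across), origin at the centre of its underside. Leave it.
- tub: bystander: small round jar with a green label and a black cap, 56 mm across, 55 mm tall, origin under its centre.
- spanner: bystander: steel spanner 170 mm long lying flat along its x axis.
- cradle: grey fixed bench cradle that holds the hub, base plate 150 x 120 mm, 12 mm thick; its two upright cheeks reach 74 mm. Origin on the bench under the cradle, z up; the hub leans 30 degrees from vertical towards the cradle's -x.
- mouth (a point): centre of the hub's upper face, some 120 mm above the bench; the aluminium hub is about 88 mm across there. z is the hub's axis, pointing out of the mouth, 30 degrees from vertical. The mouth is a round well 54 mm across and 6 mm deep with a flat steel ledge as its floor. With the foot resting on the ledge the insert's origin is 6 mm below this point along the axis.
- ledge (a point): on the axis 6 mm below the mouth, same axes: centre of the square recess in the ledge, 28 x 28 mm, 15 mm deep. Its turn about the axis differs each time, up to 45 degrees either way, and is NOT told by this frame: see it or feel for it. The recess is stiff and does not turn along with the insert; pressed lightly, the foot sinks up to 1 mm deeper where it nearly fits.
- seat (a point): on the hub's axis 18 mm below the mouth, same axes: where the insert's origin lies when it is fully home, its collar on the ledge and its z along the hub's axis; any of the four quarter turns will do.
Things that resemble listed ones, but are neither listed nor needed, are in the scene too. Of the things that look like the insert, take the one that is farthest to the robot's right at the start.

How it is judged:
On the way, in this order (a step that is already met when the one before it is completed fails the run):
1. the insert is held clear of the bench by the fingers (height (world z) of insert above 0.04 m and contact force between the fingers and insert above 0.5 N), for 0.1 s.
2. the insert's foot is inside the hub's mouth while the fingers still hold it (z of insert in the frame of mouth below -0.003 m and distance between insert and mouth below 0.022 m and contact force between the fingers and insert above 0.5 N), for 0.1 s.
At the end, for the whole second after the job is handed in: The insert is fully home in the hub: its origin within 4 mm of site seat, its axis within 0.06 rad of the hub's, at rest and released; plug, tub and spanner within 30 mm of where they stood (distance between insert and seat below 0.004 m and angle between the z axis of insert and the z axis of seat, either way round below 0.06 rad and linear speed of insert below 0.01 m/s and not (contact force between the fingers and insert above 0.05 N) and distance of each of plug, tub, spanner from where it was at the start of the episode below 0.03 m); the robot touches nothing.
It fails at once if a bystander (plug, tub or spanner) was moved more than 30 mm (distance of any of plug, tub, spanner from where it was at the start of the episode above 0.03 m).
It also fails if it takes over 72 s, if anything falls off the work surface, if the arm or the gripper's body presses on something with over 40 N, if the wrist force passes 120 N, or if a joint passes its speed limit or range.

## Working session

There is one attempt and no reset: what is moved stays moved. The work goes in short steps, Python scripts to look and compute and a tool call to move; the robot and the scene stay as the last step left them, time stands still between calls to the robot, and variables do not carry over. Pictures are saved under pics/ and viewed, and the job is handed in when it is done.

Besides the shell and the picture viewer there is one more tool, called after "Call:" in YAML: its name, and indented under it one key for each argument. move_arm: Moves the arm, as the interface text tells. Its arguments: {"type":"object","properties":{"steps":{"type":"array"},"gripper":{"type":"number"},"newtons":{"type":"number"}},"required":["steps"]}

```bash
ls; mkdir -p pics
python3 - <<'E'
from plant import r,cams
import cv2
for n in("scene","top"):
    f=cams.grab_frame(n); cv2.imwrite(f"pics/{n}0.png",f)
    c=cams.calibration(n); print(n,c)
print(r.state())
E
```

```text
pics
scene {'fx': 366.2314413837914, 'fy': 366.2314413837914, 'cx': 263.9898619637419, 'cy': 191.57119081417056, 'T': array([[-0.81507692,  0.39587   , -0.42300893,  0.88273823],
       [ 0.57909737,  0.53501721, -0.61514455,  0.43118175],
       [-0.01720021, -0.74635349, -0.66532746,  0.59751787],
       [ 0.        ,  0.        ,  0.        ,  1.        ]])}
top {'fx': 400.63998812141625, 'fy': 400.63998812141625, 'cx': 257.860454223558, 'cy': 190.9449837329917, 'T': array([[-0.0146683 , -0.99016897,  0.13910515,  0.40134231],
       [-0.999757  ,  0.01223414, -0.01833767, -0.04162174],
       [ 0.01645556, -0.13934033, -0.99010782,  1.00744456],
       [ 0.        ,  0.        ,  0.        ,  1.        ]])}
{'clock': 0.1, 'joints': array([ 1.17179532,  0.68992781, -0.19450346,  1.56621794,  0.15731281,
        0.90251108, -0.21514376]), 'joint_velocities': array([ 0.00070283, -0.00215792,  0.00127275, -0.00299072,  0.00027104,
       -0.00015796,  0.00049285]), 'effort': array([-3.05907815e-03, -5.28504002e+01, -1.27127666e+00, -1.53839582e+01,
       -5.25293592e-02,  2.00318274e-03,  4.97040719e-05]), 'tcp_pos': array([ 0.261847  , -0.56688352,  0.23797842]), 'orientation': array([-3.06675078e+00, -6.74243672e-01,  7.77315540e-04]), 'force': array([-0.88631077, -0.25072578,  0.1573749 ]), 'ft_torque': array([ 0.04373231, -0.0236023 ,  0.01984268]), 'gripper_width': 1.0021857266065555}
```

View pics/scene0.png

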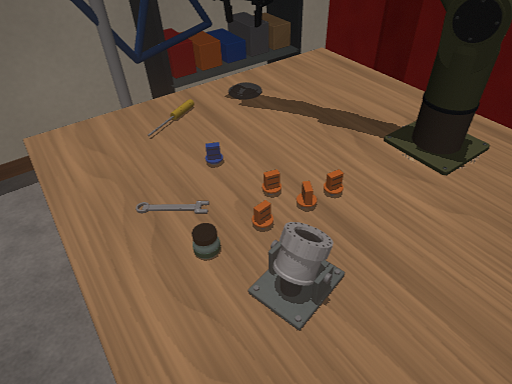

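View pics/top0.png

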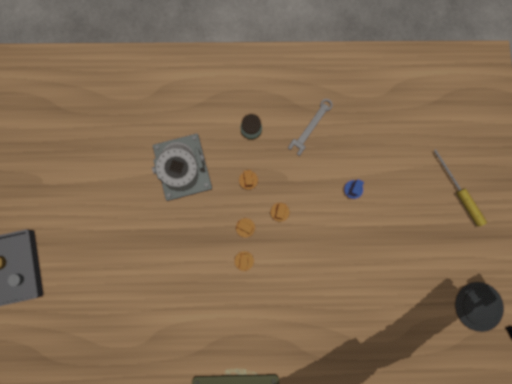

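The top view has four orange candidates: (248,180), (245,228), (244,261) and (280,212). Image right is world -y, the robot's right, so (280,212) is the one meant. I'll confirm with an enlarged crop and measure.

```bash
cat > h.py <<'E'
import numpy as np, cv2
from plant import r,cams
def ray(n,u,v):
    c=cams.calibration(n); T=c["T"]
    d=T[:3,:3]@np.array([(u-c["cx"])/c["fx"],(v-c["cy"])/c["fy"],1.]); return T[:3,3],d
def onz(n,u,v,z):
    o,d=ray(n,u,v); return o+d*(z-o[2])/d[2]
def proj(n,p):
    c=cams.calibration(n); T=c["T"]; q=T[:3,:3].T@(np.array(p)-T[:3,3]); return c["cx"]+c["fx"]*q[0]/q[2], c["cy"]+c["fy"]*q[1]/q[2]
def tri(u1,u2):
    o1,d1=ray("top",*u1);o2,d2=ray("scene",*u2)
    s=np.linalg.lstsq(np.c_[d1,-d2],o2-o1,rcond=None)[0]
    a=o1+s[0]*d1;b=o2+s[1]*d2; return (a+b)/2,np.linalg.norm(a-b)
E
python3 - <<'E'
import cv2,numpy as np
from h import *
t=cv2.imread("pics/top0.png");s=cv2.imread("pics/scene0.png")
for n,im in(("top",t),("scene",s)):
    h=cv2.cvtColor(im,cv2.COLOR_BGR2HSV)
    m=cv2.inRange(h,(5,170,120),(16,255,255))
    k,l,st,ce=cv2.connectedComponentsWithStats(m)
    for i in range(1,k):
        if st[i,4]>40: print(n,st[i],ce[i].round(1),onz(n,*ce[i],0.03).round(3))
a=cv2.resize(t[165:280,140:300],None,fx=5,fy=5,interpolation=cv2.INTER_CUBIC)
cv2.imwrite("pics/tc.png",a)
a=cv2.resize(s[160:330,230:350],None,fx=4.5,fy=3.5*4.5/4.5,interpolation=cv2.INTER_CUBIC)
cv2.imwrite("pics/sc.png",cv2.resize(s[160:240,235:355],None,fx=6,fy=6,interpolation=cv2.INTER_CUBIC))
cv2.imwrite("pics/hs.png",cv2.resize(s[210:330,240:350],None,fx=5,fy=5,interpolation=cv2.INTER_CUBIC))
cv2.imwrite("pics/ht.png",cv2.resize(t[130:205,145:220],None,fx=8,fy=8,interpolation=cv2.INTER_CUBIC))
E
```

```text
scene [264 169  16   8  74] [271.1 172.8] [ 0.467 -0.14   0.03 ]
scene [327 169  17   9  77] [334.8 173.2] [ 0.343 -0.045  0.03 ]
scene [302 181  11  11  82] [307.  185.9] [ 0.428 -0.05   0.03 ]
scene [262 183  19  10  72] [271.2 188.5] [ 0.502 -0.092  0.03 ]
scene [324 183  19  10  73] [333.4 188.9] [ 0.386 -0.005  0.03 ]
scene [296 193  21  13 113] [305.4 199.7] [ 0.463 -0.015  0.03 ]
scene [254 200  17  12  97] [261.6 205.4] [ 0.553 -0.059  0.03 ]
scene [252 214  21  13  93] [263.2 221.6] [ 0.579 -0.016  0.03 ]
```

View pics/tc.png

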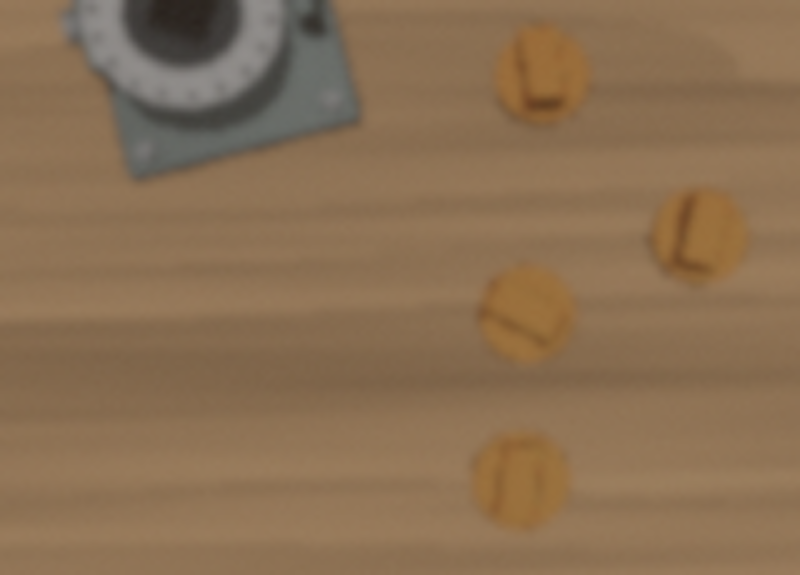

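View pics/sc.png

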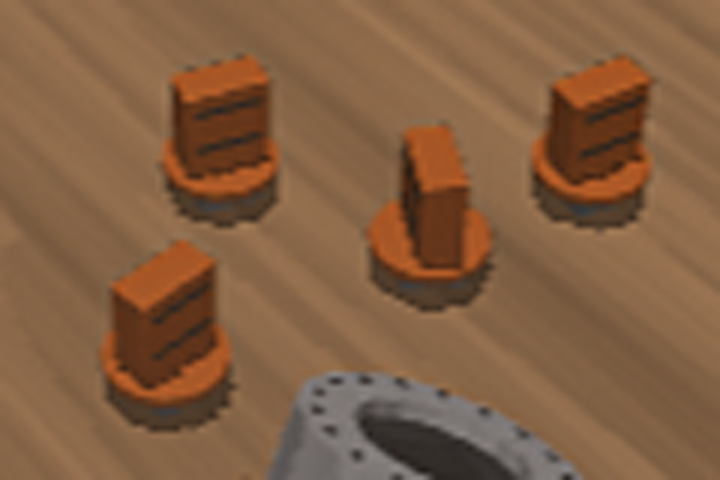

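View pics/hs.png

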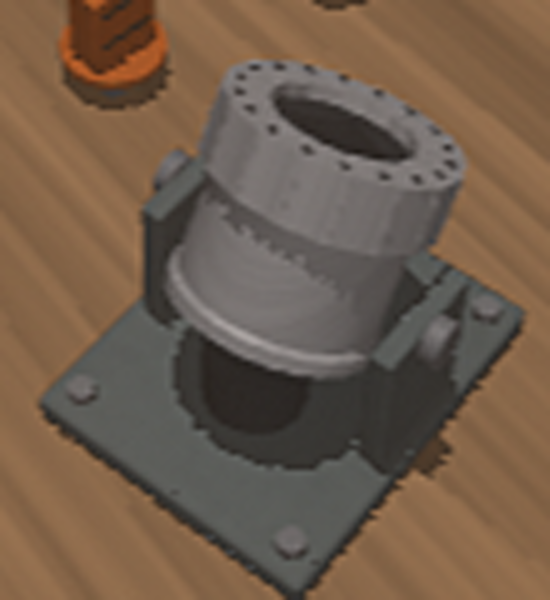

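View pics/ht.png

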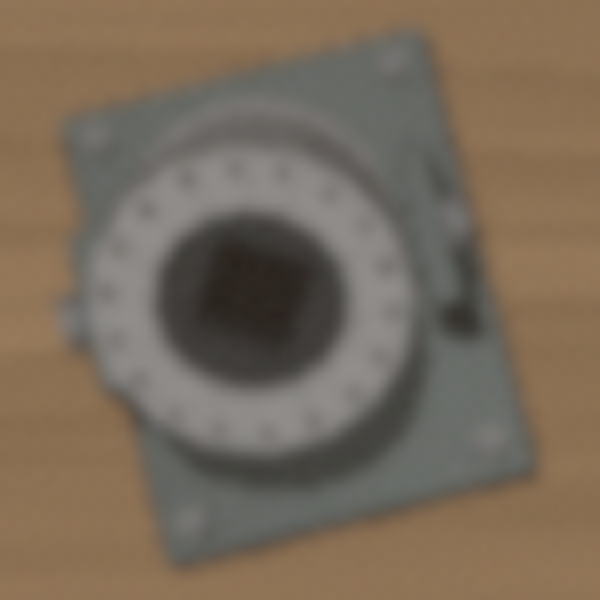

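The target is at top (280,212), or scene (271,183) upper left; it is the farthest towards -y, with an orange bar and a steel foot. The hub mouth is at top (176,167), and a dark square recess shows in it. Now precise measurements.

Run:
```python
from h import *
t=cv2.imread("pics/top0.png");s=cv2.imread("pics/scene0.png")
# rectify onto planes z=0.057 (bar top), 2000px/m, up= +x, left=+y
def rect(n,im,cx,cy,z,w,sc):
    N=int(w*sc); g=np.float32([[0,0],[N,0],[N,N],[0,N]])
    W=[(cx+w/2,cy+w/2),(cx+w/2,cy-w/2),(cx-w/2,cy-w/2),(cx-w/2,cy+w/2)]
    src=np.float32([proj(n,(a,b,z)) for a,b in W])
    return cv2.warpPerspective(im,cv2.getPerspectiveTransform(src,g),(N,N),flags=cv2.INTER_CUBIC)
h=cv2.cvtColor(s,cv2.COLOR_BGR2HSV)
m=cv2.inRange(h,(5,170,120),(16,255,255))
k,l,st,ce=cv2.connectedComponentsWithStats(m)
for i in range(1,k):
    if abs(ce[i]-[271.1,172.8]).sum()<2:
        ys,xs=np.where(l==i)
        P=np.array([onz("scene",x,y,.057)[:2] for x,y in zip(xs,ys)])
        print("scene top face",P.mean(0), [ (c[0]/1e4,c[1]/1e4) if hasattr(c,'__len__') else c for c in cv2.minAreaRect((P*1e4).astype(np.float32))])
        w,v=np.linalg.eigh(np.cov(P.T)); print(np.sqrt(w*12),np.degrees(np.arctan2(v[1,1],v[0,1])))
    if abs(ce[i]-[271.2,188.5]).sum()<2: print("collar vis bbox",st[i])
cx,cy=P[:,0].mean(),P[:,1].mean()
a=np.hstack([rect("scene",s,.49,-.11,.057,.1,4000)*1,rect("top",t,.49,-.11,.057,.1,4000)])
for q in (0,400):
    cv2.drawMarker(a,(q+int((-.11-cy+.05)*4000),int((.49-cx+.05)*4000)),(0,255,0),0,10)
cv2.imwrite("pics/bar.png",a)
ht=rect("top",t,*onz("top",176,167,.114)[:2],.114,.12,5000)
cv2.imwrite("pics/rt.png",np.clip(ht.astype(float)*1.6,0,255).astype(np.uint8)); print(onz("top",176,167,.114))
hs=cv2.cvtColor(t,cv2.COLOR_BGR2HSV)
print(hs[212,270:292],hs[205,280])
```

```text
scene top face [ 0.48712754 -0.11290108] [(0.487080615234375, -0.11299111328125), (0.017512867736816408, 0.03516622314453125), 75.318115234375]
[0.01837594 0.03585168] 165.8030260438859
collar vis bbox [262 183  19  10  72]
[0.58388843 0.12634491 0.114     ]
[[ 15 139 132]
 [ 16 152 144]
 [ 16 154 152]
 [ 16 155 153]
 [ 16 156 147]
 [ 15 160 131]
 [ 15 160 121]
 [ 16 155 135]
 [ 16 154 149]
 [ 17 155 153]
 [ 17 156 154]
 [ 16 156 154]
 [ 17 154 154]
 [ 16 153 152]
 [ 16 155 150]
 [ 16 157 151]
 [ 16 154 152]
 [ 17 153 153]
 [ 16 147 151]
 [ 16 132 145]
 [ 15 115 142]
 [ 16 109 140]] [ 16 157 151]
```

View pics/bar.png

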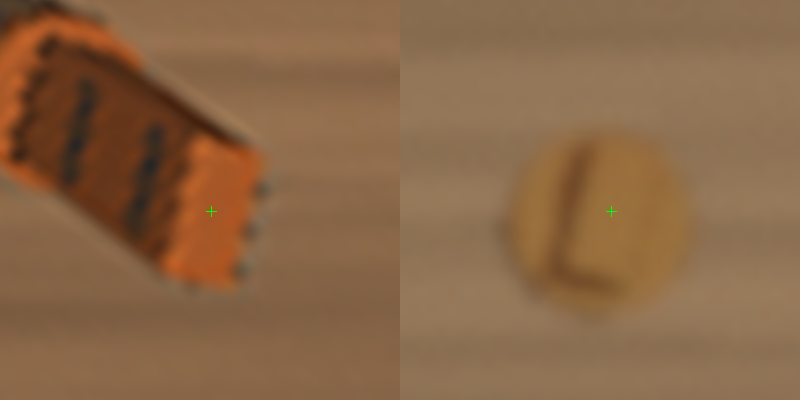

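View pics/rt.png

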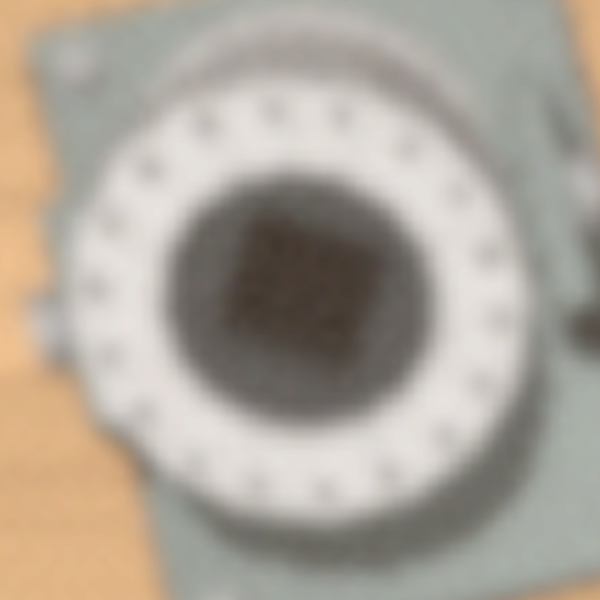

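Run:
```python
from h import *
t=cv2.imread("pics/top0.png");s=cv2.imread("pics/scene0.png")
# base corners picked in enlarged crops
top=[(145+x/8,130+y/8) for x,y in((68,122),(420,28),(535,475),(178,565))]
sc=[(240+x/5,210+y/5) for x,y in((42,405),(295,600),(522,315))]
print("top",[onz("top",*p,.012).round(4) for p in top]); print("sc",[onz("scene",*p,.012).round(4) for p in sc])
# rim ellipses
def ell(im,n,roi,thr,lab):
    x0,y0,x1,y1=roi; g=cv2.cvtColor(im,cv2.COLOR_BGR2GRAY)[y0:y1,x0:x1]
    g=cv2.resize(g,None,fx=6,fy=6,interpolation=cv2.INTER_CUBIC)
    m=(g<thr).astype(np.uint8)
    k,l,st,ce=cv2.connectedComponentsWithStats(m)
    cs=[(st[i,4],i) for i in range(1,k)]; i=max(cs)[1]
    c=max(cv2.findContours((l==i).astype(np.uint8),0,1)[0],key=cv2.contourArea)
    e=cv2.fitEllipse(cv2.convexHull(c)); u=((e[0][0]+.5)/6-.5+x0,(e[0][1]+.5)/6-.5+y0)
    print(lab,u,np.array(e[1])/6,e[2]); return u
for th in(80,95,105): a=ell(t,"top",(160,150,192,184),th,"top")
for th in(75,85,95): b=ell(s,"scene",(290,222,330,245),th,"scene")
a=(176.3,167.2) if a is None else a
print(tri(a,b))
g=cv2.cvtColor(s,cv2.COLOR_BGR2GRAY); print(g[234,285:335]); g=cv2.cvtColor(t,cv2.COLOR_BGR2GRAY); print(g[167,155:200])
```

```text
top [array([0.6616, 0.2032, 0.012 ]), array([0.6913, 0.092 , 0.012 ]), array([0.5466, 0.0551, 0.012 ]), array([0.5196, 0.1661, 0.012 ])]
sc [array([0.6931, 0.0973, 0.012 ]), array([0.666 , 0.2106, 0.012 ]), array([0.5224, 0.1724, 0.012 ])]
top (175.93012364705405, 167.03655497233072) [20.3118159  22.57060496] 99.18193054199219
top (175.92981974283853, 167.05489603678384) [21.51272837 23.62241364] 99.12603759765625
top (175.93405787150064, 167.06285858154297) [22.17529297 24.30746969] 98.75321960449219
scene (307.4511133829753, 235.0262196858724) [ 8.18909518 31.03148142] 114.37062072753906
scene (307.4460042317708, 234.9789606730143) [ 8.56244024 31.7061615 ] 114.8756332397461
scene (308.20837656656903, 234.28194046020508) [11.04617564 31.42935435] 112.69673156738281
(array([0.58227306, 0.12552133, 0.12022646]), np.float64(0.0005687169794522707))
[102 110 108 107 111 117 122 121 123 125 126 128 100  51  44  43  45  46
  44  44  46  46  46  46  45  44  47  47  47  84 118 128 119 106 110 121
 125 125 123 122 123 117 107 106 109 111 110 110 113 117]
[109 121 126 125 132 138 141 137 126 101  75  63  61  58  53  45  39  37
  38  41  41  38  39  41  40  40  41  46  53  59  62  64  78 104 127 139
 141 139 136 133 128 114 100  93  91]
```

```bash
cat >> h.py <<'E'
PSI=np.radians(14.4)
M=np.array([.5823,.1255,.1202])
AX=np.array([-.5*np.cos(PSI),-.5*np.sin(PSI),np.cos(np.pi/6)])
EY=np.array([-np.sin(PSI),np.cos(PSI),0]); EX=np.cross(EY,AX)
def circ(R,dz,c=None):
    c=M if c is None else c
    a=np.linspace(0,2*np.pi,60)
    return [c+AX*dz+R*(np.cos(q)*EX+np.sin(q)*EY) for q in a]
E
python3 - <<'E'
from h import *
t=cv2.imread("pics/top0.png");s=cv2.imread("pics/scene0.png")
out=[]
for n,im,(x0,y0,w,h,f) in(("top",t,(150,140,55,55,10)),("scene",s,(275,215,65,65,9))):
    a=cv2.resize(im[y0:y0+h,x0:x0+w],None,fx=f,fy=f,interpolation=cv2.INTER_CUBIC)
    a=np.clip(a*1.5,0,255).astype(np.uint8)
    for R,dz,col in((.044,0,(0,0,255)),(.027,0,(0,255,0))):
        p=np.array([proj(n,q) for q in circ(R,dz)]); p=((p-[x0,y0]+.5)*f-.5)
        cv2.polylines(a,[p.astype(np.int32)],True,col,1)
    cv2.imwrite(f"pics/ov_{n}.png",a)
# rectify ledge from top
L=M-.006*AX; N=400;w=.06
W=[L+sx*w/2*EX+sy*w/2*EY for sx,sy in((1,1),(1,-1),(-1,-1),(-1,1))]
H=cv2.getPerspectiveTransform(np.float32([proj("top",q) for q in W]),np.float32([[0,0],[N,0],[N,N],[0,N]]))
a=cv2.warpPerspective(t,H,(N,N),flags=cv2.INTER_CUBIC); g=cv2.cvtColor(a,6)
mm=np.clip((g.astype(float)-25)*5,0,255).astype(np.uint8); cv2.imwrite("pics/ledge.png",mm)
for th in(46,50,54):
    yy,xx=np.mgrid[:N,:N]; inn=((xx-200)**2+(yy-200)**2<160**2)
    b=((cv2.GaussianBlur(g,(0,0),5)<th)&inn).astype(np.uint8)
    k,l,st,ce=cv2.connectedComponentsWithStats(b); i=1+np.argmax(st[1:,4])
    c=max(cv2.findContours((l==i).astype(np.uint8),0,1)[0],key=cv2.contourArea); rr=cv2.minAreaRect(c)
    # 4-fold harmonic of contour
    p=c[:,0]-np.array(ce[i]); r_=np.hypot(*p.T); q=np.arctan2(-p[:,1],p[:,0]); 
    F=np.sum(r_*np.exp(-4j*q)) ; print(th,st[i,4]*(w/N)**2*1e6,ce[i],rr,"corner dir deg (img ccw)",np.degrees(np.angle(F.conj()))/4)
E
```

```text
46 570.6224999999998 [205.25152794 196.43941485] ((205.2120361328125, 196.5673370361328), (170.01206970214844, 159.18301391601562), 34.85445785522461) corner dir deg (img ccw) 9.527340589577845
50 691.6049999999999 [204.62674865 198.25570955] ((204.36398315429688, 198.7519989013672), (184.61376953125, 177.9097442626953), 34.69515609741211) corner dir deg (img ccw) 9.650002473576674
54 817.9199999999998 [204.13022667 199.76510233] ((204.18406677246094, 199.95413208007812), (199.19442749023438, 195.4468231201172), 34.82448959350586) corner dir deg (img ccw) 9.259863450244467
```

View pics/ov_top.png

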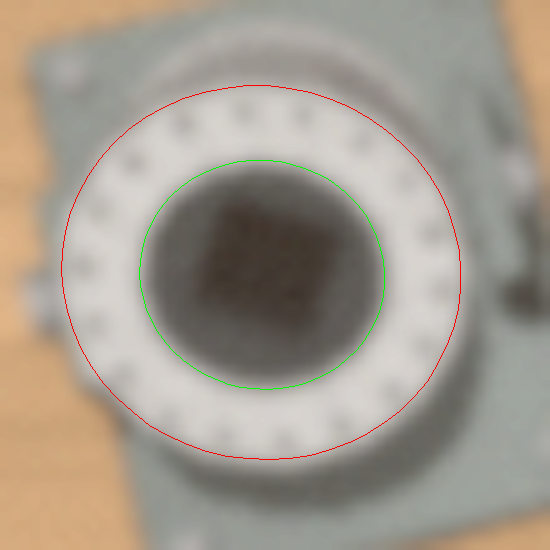

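View pics/ov_scene.png

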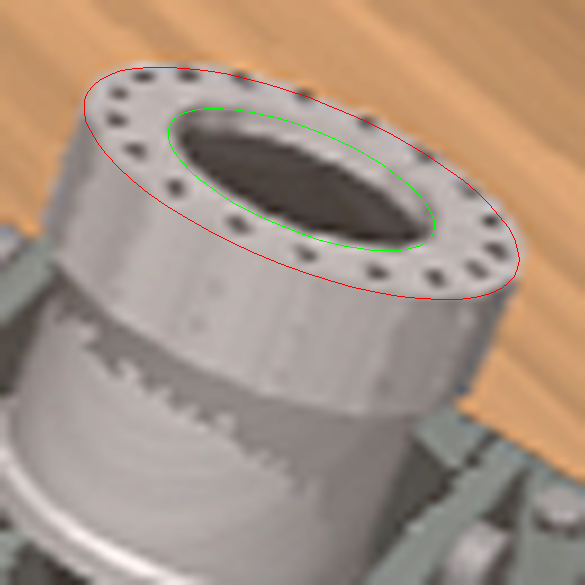

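View pics/ledge.png

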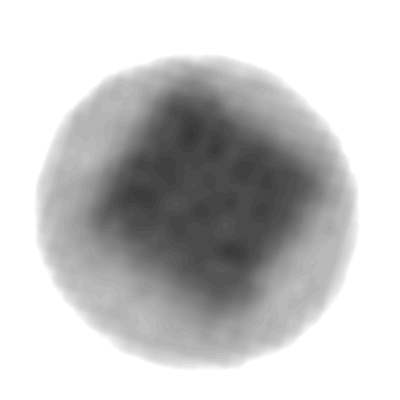

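The overlay fits within about 1 px in both views. The recess's sides are turned about -35° relative to the cradle frame (dark square in the rectified ledge). Next I'll compute the approach to the insert.

```bash
sed -i 's/^M=.*/M=np.array([.5821,.1255,.1212])/' h.py
cat >> h.py <<'E'
from scipy.spatial.transform import Rotation as Ro
def R0(): return Ro.from_rotvec(r.state()["orientation"]).as_matrix()
def rel(target):
    s=r.state(); d=R0().T@(np.array(target)-s["tcp_pos"]); return (d/.025).round(2)
def st():
    s=r.state(); R=R0(); print("t",round(s["clock"],2),"tcp",s["tcp_pos"].round(4),"F",s["force"].round(1),"w",round(float(s["gripper_width"]),3)); print("R\n",R.round(3)); print("j",s["joints"].round(3))
E
python3 - <<'E'
from h import *
st(); print(rel([.487,-.113,.238]),rel([.487,-.113,.026]))
y=R0()[:,1]; print("y yaw",np.degrees(np.arctan2(y[1],y[0])))
E
```

```text
t 0.1 tcp [ 0.2618 -0.5669  0.238 ] F [-0.9 -0.3  0.2] w 1.002
R
 [[ 0.908  0.419 -0.001]
 [ 0.419 -0.908  0.001]
 [-0.    -0.002 -1.   ]]
j [ 1.172  0.69  -0.195  1.566  0.157  0.903 -0.215]
[ 15.79 -12.7    0.02] [ 15.79 -12.69   8.5 ]
y yaw -65.20090552909548
```

Call:
move_arm:
  steps:
    - {"x":0.99,"y":-0.79}
    - {"x":0.99,"y":-0.79}
    - {"x":0.99,"y":-0.79}
    - {"x":0.99,"y":-0.79}
    - {"x":0.99,"y":-0.79}
    - {"x":0.99,"y":-0.79}
    - {"x":0.99,"y":-0.79}
    - {"x":0.99,"y":-0.79}
    - {"x":0.99,"y":-0.79}
    - {"x":0.99,"y":-0.79}
    - {"x":0.99,"y":-0.79}
    - {"x":0.99,"y":-0.79}
    - {"x":0.99,"y":-0.79}
    - {"x":0.99,"y":-0.79}
    - {"x":0.99,"y":-0.79}
    - {"x":0.94,"y":-0.85}
  gripper: 0.3

```text
invalid input at $.steps[0]: expected keys x, y, z, turn
```

Call:
move_arm:
  steps:
    - {"turn":0.98}
    - {"turn":0.98}
    - {"turn":0.98}
    - {"turn":0.98}
    - {"turn":0.98}
    - {"turn":0.98}
    - {"turn":0.98}
    - {"turn":0.98}
    - {"turn":0.98}
    - {"turn":0.93}
    - {}

```text
invalid input at $.steps[0]: expected keys x, y, z, turn
```

Run:
```python
from h import *
st(); print(rel([.487,-.113,.09]),rel([.487,-.113,.026]))
y=R0()[:,1]; print("y yaw",np.degrees(np.arctan2(y[1],y[0])))
cv2.imwrite("pics/s1.png",cams.grab_frame("scene"))
```

```text
t 0.1 tcp [ 0.2618 -0.5669  0.238 ] F [-0.9 -0.3  0.2] w 1.002
R
 [[ 0.908  0.419 -0.001]
 [ 0.419 -0.908  0.001]
 [-0.    -0.002 -1.   ]]
j [ 1.172  0.69  -0.195  1.566  0.157  0.903 -0.215]
[ 15.79 -12.69   5.94] [ 15.79 -12.69   8.5 ]
y yaw -65.20090552909548
```

View pics/s1.png

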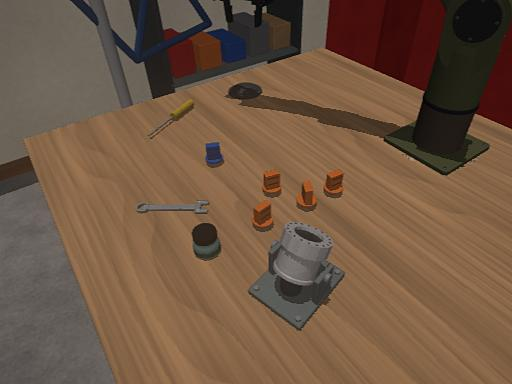

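The move was refused because all four keys are needed; the scene is unchanged. Resending.

Call:
move_arm:
  steps:
    - {"x":0.99,"y":-0.79,"z":0,"turn":0}
    - {"x":0.99,"y":-0.79,"z":0,"turn":0}
    - {"x":0.99,"y":-0.79,"z":0,"turn":0}
    - {"x":0.99,"y":-0.79,"z":0,"turn":0}
    - {"x":0.99,"y":-0.79,"z":0,"turn":0}
    - {"x":0.99,"y":-0.79,"z":0,"turn":0}
    - {"x":0.99,"y":-0.79,"z":0,"turn":0}
    - {"x":0.99,"y":-0.79,"z":0,"turn":0}
    - {"x":0.99,"y":-0.79,"z":0,"turn":0}
    - {"x":0.99,"y":-0.79,"z":0,"turn":0}
    - {"x":0.99,"y":-0.79,"z":0,"turn":0}
    - {"x":0.99,"y":-0.79,"z":0,"turn":0}
    - {"x":0.99,"y":-0.79,"z":0,"turn":0}
    - {"x":0.99,"y":-0.79,"z":0,"turn":0}
    - {"x":0.99,"y":-0.79,"z":0,"turn":0}
    - {"x":0.94,"y":-0.85,"z":0,"turn":0}
  gripper: 0.3

```text
clock: 2.15
tcp_pos: [0.4877, -0.1126, 0.2386]
orientation: [3.068, 0.674, -0.0]
force: [0.3, -0.5, 0.7]
gripper_width: 0.701
```

Call:
move_arm:
  steps:
    - {"x":0,"y":0,"z":0,"turn":0.98}
    - {"x":0,"y":0,"z":0,"turn":0.98}
    - {"x":0,"y":0,"z":0,"turn":0.98}
    - {"x":0,"y":0,"z":0,"turn":0.98}
    - {"x":0,"y":0,"z":0,"turn":0.98}
    - {"x":0,"y":0,"z":0,"turn":0.98}
    - {"x":0,"y":0,"z":0,"turn":0.98}
    - {"x":0,"y":0,"z":0,"turn":0.98}
    - {"x":0,"y":0,"z":0,"turn":0.98}
    - {"x":0,"y":0,"z":0,"turn":0.93}
    - {"x":0,"y":0,"z":0,"turn":0}

```text
clock: 3.52
tcp_pos: [0.4872, -0.1135, 0.2386]
orientation: [3.117, -0.387, -0.001]
force: [0.7, -0.4, 0.2]
gripper_width: 0.699
```

Run:
```python
from h import *
st(); print(rel([.487,-.113,.09]),rel([.487,-.113,.026]))
y=R0()[:,1]; print("y yaw",np.degrees(np.arctan2(y[1],y[0])))
cv2.imwrite("pics/s1.png",cams.grab_frame("scene"))
```

```text
t 3.52 tcp [ 0.4872 -0.1135  0.2386] F [ 0.7 -0.4  0.2] w 0.699
R
 [[ 0.97  -0.245 -0.   ]
 [-0.245 -0.97  -0.   ]
 [-0.     0.    -1.   ]]
j [ 0.097  0.528  0.062  1.943 -0.05   0.672 -1.629]
[-0.01 -0.02  5.94] [-0.01 -0.02  8.5 ]
y yaw -104.15382645926546
```

View pics/s1.png

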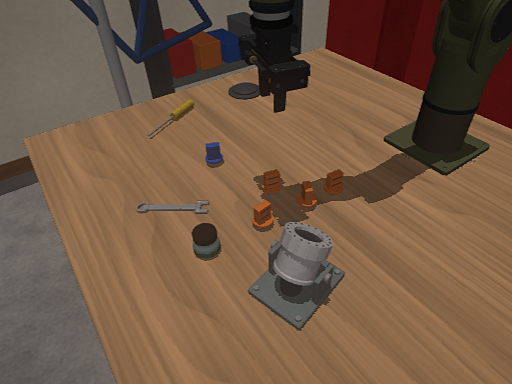

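Call:
move_arm:
  steps:
    - {"x":0,"y":0,"z":1,"turn":0}
    - {"x":0,"y":0,"z":1,"turn":0}
    - {"x":0,"y":0,"z":1,"turn":0}
    - {"x":0,"y":0,"z":1,"turn":0}
    - {"x":0,"y":0,"z":1,"turn":0}
    - {"x":0,"y":0,"z":1,"turn":0}
    - {"x":0,"y":0,"z":0,"turn":0}

```text
clock: 4.45
tcp_pos: [0.4863, -0.1133, 0.0874]
orientation: [-3.117, 0.387, 0.005]
force: [0.7, 0.5, 0.5]
gripper_width: 0.697
```

Run:
```python
from h import *
st(); print(rel([.487,-.113,.026]))
s=cams.grab_frame("scene");t=cams.grab_frame("top")
cv2.imwrite("pics/s2.png",np.vstack([cv2.resize(s[110:220,220:340],None,fx=5,fy=3*5/3,interpolation=2)]))
cv2.imwrite("pics/t2.png",cv2.resize(t[165:265,220:320],None,fx=5,fy=5,interpolation=2))
```

```text
t 4.45 tcp [ 0.4863 -0.1133  0.0874] F [0.7 0.5 0.5] w 0.697
R
 [[ 0.97  -0.244 -0.003]
 [-0.244 -0.97   0.001]
 [-0.003  0.    -1.   ]]
j [ 0.121  0.79   0.025  2.064 -0.063  0.292 -1.618]
[ 0.03 -0.02  2.46]
```

View pics/s2.png

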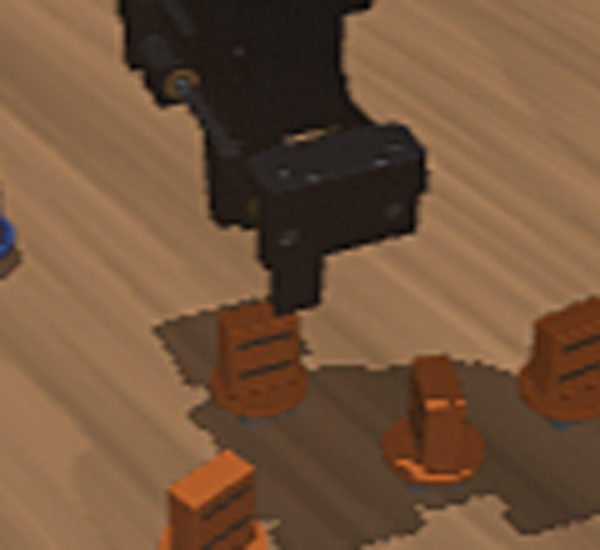

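View pics/t2.png

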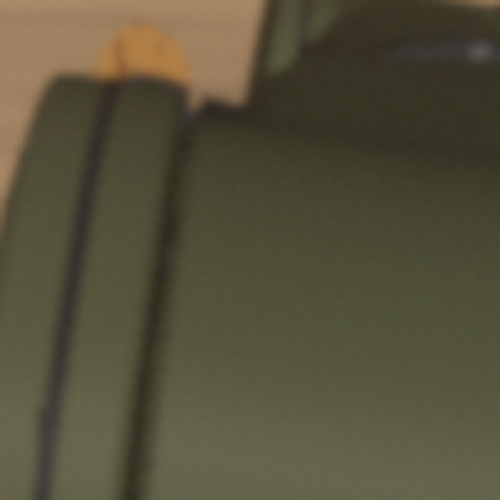

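The scene view shows the fingers straddling the target bar, with the neighbours clear. Descending and gripping.

Call:
move_arm:
  steps:
    - {"x":0,"y":0,"z":0.8,"turn":0}
    - {"x":0,"y":0,"z":0.8,"turn":0}
    - {"x":0,"y":0,"z":0.8,"turn":0}
    - {"x":0,"y":0,"z":0,"turn":0}

```text
clock: 5.05
tcp_pos: [0.4874, -0.1135, 0.0289]
orientation: [-3.117, 0.388, 0.0]
force: [0.3, 0.1, -0.4]
gripper_width: 0.7
```

Run:
```python
from h import *
st(); print(rel([.487,-.113,.026]))
```

```text
t 5.05 tcp [ 0.4874 -0.1135  0.0289] F [ 0.3  0.1 -0.4] w 0.7
R
 [[ 0.97  -0.245 -0.   ]
 [-0.245 -0.97   0.   ]
 [-0.    -0.    -1.   ]]
j [ 0.129  0.905  0.013  2.076 -0.065  0.162 -1.617]
[-0.02 -0.02  0.11]
```

Call:
move_arm:
  steps:
    - {"x":0,"y":0,"z":0.1,"turn":0}
    - {"x":0,"y":0,"z":0,"turn":0}
    - {"x":0,"y":0,"z":0,"turn":0}
    - {"x":0,"y":0,"z":0,"turn":0}
    - {"x":0,"y":0,"z":0,"turn":0}
    - {"x":0,"y":0,"z":0,"turn":0}
  gripper: 1
  newtons: 35

```text
clock: 5.8
tcp_pos: [0.4875, -0.1136, 0.0264]
orientation: [3.117, -0.388, 0.0]
force: [-0.2, 0.4, 2.4]
gripper_width: 0.201
```

Call:
move_arm:
  steps:
    - {"x":0,"y":0,"z":-0.5,"turn":0}
    - {"x":0,"y":0,"z":-1,"turn":0}
    - {"x":0,"y":0,"z":-1,"turn":0}
    - {"x":0,"y":0,"z":-1,"turn":0}
    - {"x":0,"y":0,"z":-1,"turn":0}
    - {"x":0,"y":0,"z":-1,"turn":0}
    - {"x":0,"y":0,"z":-1,"turn":0}
    - {"x":0,"y":0,"z":-1,"turn":0}
    - {"x":0,"y":0,"z":-1,"turn":0}
    - {"x":0,"y":0,"z":-1,"turn":0}
    - {"x":0,"y":0,"z":-1,"turn":0}
    - {"x":0,"y":0,"z":-1,"turn":0}

```text
clock: 7.3
tcp_pos: [0.4864, -0.1135, 0.3149]
orientation: [-3.117, 0.389, 0.001]
force: [0.3, -0.4, -1.7]
gripper_width: 0.198
```

Run:
```python
from h import *
st()
c,s=np.cos(PSI),np.sin(PSI)
for rr in(.5,.65,.85): print(rr,rel([rr*c,rr*s,r.state()["tcp_pos"][2]]))
cv2.imwrite("pics/s3.png",cams.grab_frame("scene"))
```

```text
t 7.3 tcp [ 0.4864 -0.1135  0.3149] F [ 0.3 -0.4 -1.7] w 0.198
R
 [[ 0.969 -0.245 -0.001]
 [-0.245 -0.969  0.   ]
 [-0.001  0.    -1.   ]]
j [ 0.084  0.425  0.079  1.84  -0.042  0.879 -1.636]
0.5 [-2.42 -9.2   0.  ]
0.65 [  2.85 -12.08  -0.  ]
0.85 [ 9.880e+00 -1.591e+01 -1.000e-02]
```

View pics/s3.png

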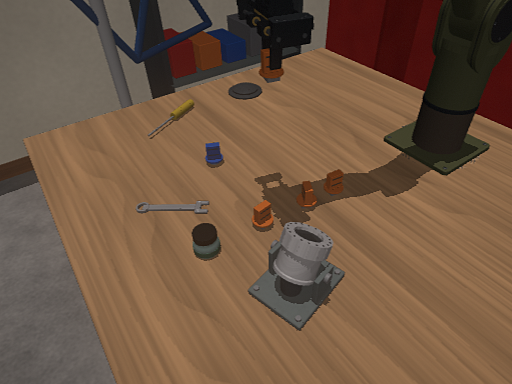

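Call:
move_arm:
  steps:
    - {"x":0.22,"y":-0.93,"z":0,"turn":0}
    - {"x":0.22,"y":-0.93,"z":0,"turn":0}
    - {"x":0.22,"y":-0.93,"z":0,"turn":0}
    - {"x":0.22,"y":-0.93,"z":0,"turn":0}
    - {"x":0.22,"y":-0.93,"z":0,"turn":0}
    - {"x":0.22,"y":-0.93,"z":0,"turn":0}
    - {"x":0.22,"y":-0.93,"z":0,"turn":0}
    - {"x":0.22,"y":-0.93,"z":0,"turn":0}
    - {"x":0.22,"y":-0.93,"z":0,"turn":0}
    - {"x":0.22,"y":-0.93,"z":0,"turn":0}
    - {"x":0.22,"y":-0.93,"z":0,"turn":0}
    - {"x":0.22,"y":-0.93,"z":0,"turn":0}
    - {"x":0.22,"y":-0.93,"z":0,"turn":0}
    - {"x":0,"y":0,"z":0,"turn":0}

```text
clock: 9.1
tcp_pos: [0.6309, 0.165, 0.313]
orientation: [-3.117, 0.383, 0.001]
force: [0.1, -0.0, -2.1]
gripper_width: 0.204
```

Run:
```python
from h import *
st()
R=R0();print("radial dir in tool",R.T@[np.cos(PSI),np.sin(PSI),0])
```

```text
t 9.1 tcp [0.6309 0.165  0.313 ] F [ 0.1 -0.  -2.1] w 0.204
R
 [[ 0.97  -0.242 -0.   ]
 [-0.242 -0.97   0.001]
 [-0.001 -0.001 -1.   ]]
j [-0.367  0.655  0.079  1.386 -0.055  1.102 -2.094]
radial dir in tool [ 8.79703396e-01 -4.75522798e-01 -6.60433238e-05]
```

Call:
move_arm:
  steps:
    - {"x":0.88,"y":-0.475,"z":0,"turn":0}
    - {"x":0.88,"y":-0.475,"z":0,"turn":0}
    - {"x":0.88,"y":-0.475,"z":0,"turn":0}
    - {"x":0.88,"y":-0.475,"z":0,"turn":0}
    - {"x":0.88,"y":-0.475,"z":0,"turn":0}
    - {"x":0.88,"y":-0.475,"z":0,"turn":0}
    - {"x":0.88,"y":-0.475,"z":0,"turn":0}
    - {"x":0.88,"y":-0.475,"z":0,"turn":0}
    - {"x":0.88,"y":-0.475,"z":0,"turn":0}
    - {"x":0.88,"y":-0.475,"z":0,"turn":0}

```text
clock: 10.35
tcp_pos: [0.8429, 0.2136, 0.2981]
orientation: [-3.111, 0.393, -0.024]
force: [-0.5, -0.1, -1.1]
gripper_width: 0.201
```

Run:
```python
from h import *
st()
```

```text
t 10.35 tcp [0.8429 0.2136 0.2981] F [-0.5 -0.1 -1.1] w 0.201
R
 [[ 0.969 -0.248  0.016]
 [-0.248 -0.969  0.004]
 [ 0.014 -0.008 -1.   ]]
j [-0.321  1.223  0.414  0.141 -0.398  1.773 -2.085]
```

Call:
move_arm:
  steps:
    - {"x":0.88,"y":-0.475,"z":0,"turn":0}
    - {"x":0.88,"y":-0.475,"z":0,"turn":0}
    - {"x":0.88,"y":-0.475,"z":0,"turn":0}
    - {"x":0.88,"y":-0.475,"z":0,"turn":0}

```text
clock: 10.85
tcp_pos: [0.8707, 0.2206, 0.2855]
orientation: [-3.084, 0.387, -0.132]
force: [0.4, 0.3, -1.8]
gripper_width: 0.202
```

Run:
```python
from h import *
st()
```

```text
t 10.85 tcp [0.8707 0.2206 0.2855] F [ 0.4  0.3 -1.8] w 0.202
R
 [[ 0.965 -0.245  0.088]
 [-0.248 -0.969  0.02 ]
 [ 0.08  -0.041 -0.996]]
j [-0.332  1.262  0.817  0.137 -0.79   1.695 -2.05 ]
```

Call:
move_arm:
  steps:
    - {"x":-0.88,"y":0.475,"z":0,"turn":0}
    - {"x":-0.88,"y":0.475,"z":0,"turn":0}

```text
clock: 11.1
tcp_pos: [0.8314, 0.2115, 0.2819]
orientation: [-3.082, 0.386, -0.132]
force: [1.2, 1.4, -1.0]
gripper_width: 0.204
```

Run:
```python
from h import *
st()
```

```text
t 11.1 tcp [0.8314 0.2115 0.2819] F [ 1.2  1.4 -1. ] w 0.204
R
 [[ 0.966 -0.245  0.088]
 [-0.247 -0.969  0.022]
 [ 0.08  -0.043 -0.996]]
j [-0.484  1.119  0.846  0.649 -0.759  1.469 -1.834]
```

Call:
move_arm:
  steps:
    - {"x":0.88,"y":-0.475,"z":0.1,"turn":0}
    - {"x":0.88,"y":-0.475,"z":0.1,"turn":0}
    - {"x":0.88,"y":-0.475,"z":0.1,"turn":0}
    - {"x":0.88,"y":-0.475,"z":0.1,"turn":0}
    - {"x":0.88,"y":-0.475,"z":0.1,"turn":0}
    - {"x":0.88,"y":-0.475,"z":0.1,"turn":0}
    - {"x":0.88,"y":-0.475,"z":0.1,"turn":0}
    - {"x":0.88,"y":-0.475,"z":0.1,"turn":0}

```text
clock: 12.1
tcp_pos: [0.9132, 0.2336, 0.2557]
orientation: [-3.032, 0.378, -0.281]
force: [0.8, 0.2, -2.0]
gripper_width: 0.2
```

Run:
```python
from h import *
st()
```

```text
t 12.1 tcp [0.9132 0.2336 0.2557] F [ 0.8  0.2 -2. ] w 0.2
R
 [[ 0.953 -0.236  0.19 ]
 [-0.25  -0.967  0.05 ]
 [ 0.172 -0.095 -0.981]]
j [-0.333  1.312  0.988  0.136 -0.97   1.556 -2.037]
```

Call:
move_arm:
  steps:
    - {"x":0.88,"y":-0.475,"z":0.1,"turn":0}
    - {"x":0.88,"y":-0.475,"z":0.1,"turn":0}
    - {"x":0.88,"y":-0.475,"z":0.1,"turn":0}
    - {"x":0.88,"y":-0.475,"z":0.1,"turn":0}
    - {"x":0.88,"y":-0.475,"z":0.1,"turn":0}
    - {"x":0.88,"y":-0.475,"z":0.1,"turn":0}
    - {"x":0.88,"y":-0.475,"z":0.1,"turn":0}
    - {"x":0.88,"y":-0.475,"z":0.1,"turn":0}

```text
clock: 13.1
tcp_pos: [0.9588, 0.2445, 0.2497]
orientation: [-2.961, 0.369, -0.465]
force: [0.8, -1.5, -1.9]
gripper_width: 0.203
```

Run:
```python
from h import *
st()
```

```text
t 13.1 tcp [0.9588 0.2445 0.2497] F [ 0.8 -1.5 -1.9] w 0.203
R
 [[ 0.923 -0.22   0.316]
 [-0.258 -0.963  0.082]
 [ 0.286 -0.157 -0.945]]
j [-0.332  1.333  1.01   0.136 -1.     1.403 -2.035]
```

Call:
move_arm:
  steps:
    - {"x":0.87,"y":-0.47,"z":0.1,"turn":0}
    - {"x":0.87,"y":-0.47,"z":0.1,"turn":0}
    - {"x":0.87,"y":-0.47,"z":0.1,"turn":0}
    - {"x":0.87,"y":-0.47,"z":0.1,"turn":0}
    - {"x":0.87,"y":-0.47,"z":0.1,"turn":0}
    - {"x":0.87,"y":-0.47,"z":0.1,"turn":0}
    - {"x":0.87,"y":-0.47,"z":0.1,"turn":0}
    - {"x":0.87,"y":-0.47,"z":0.1,"turn":0}

```text
clock: 14.1
tcp_pos: [0.9966, 0.2536, 0.2706]
orientation: [-2.88, 0.359, -0.639]
force: [0.5, -0.4, -2.7]
gripper_width: 0.203
```

```bash
cat >> h.py <<'E'
def ang():
    z=R0()[:,2]; print("tilt",np.degrees(np.arccos(-z[2])).round(2),"az",np.degrees(np.arctan2(z[1],z[0])).round(2),"err to axis deg",np.degrees(np.arccos(-z@AX)).round(2))
E
python3 - <<'E'
from h import *
st();ang();print(r.state()["joints"][4])
E
```

```text
t 14.1 tcp [0.9966 0.2536 0.2706] F [ 0.5 -0.4 -2.7] w 0.203
R
 [[ 0.879 -0.196  0.434]
 [-0.269 -0.957  0.112]
 [ 0.394 -0.215 -0.894]]
j [-0.332  1.328  1.006  0.136 -1.     1.274 -2.033]
tilt 26.65 az 14.44 err to axis deg 3.35
-0.9995901849316114
```

Call:
move_arm:
  steps:
    - {"x":0.86,"y":-0.465,"z":0.1,"turn":0}
    - {"x":0.86,"y":-0.465,"z":0.1,"turn":0}
    - {"x":0.86,"y":-0.465,"z":0.1,"turn":0}
    - {"x":0.4,"y":-0.22,"z":0.05,"turn":0}

```text
clock: 14.6
tcp_pos: [1.0103, 0.2571, 0.2866]
orientation: [-2.843, 0.355, -0.71]
force: [-0.4, -0.3, -1.1]
gripper_width: 0.204
```

Run:
```python
from h import *
st();ang()
```

```text
t 14.6 tcp [1.0103 0.2571 0.2866] F [-0.4 -0.3 -1.1] w 0.204
R
 [[ 0.857 -0.184  0.482]
 [-0.275 -0.953  0.124]
 [ 0.437 -0.239 -0.867]]
j [-0.332  1.32   1.005  0.135 -1.     1.227 -2.033]
tilt 29.85 az 14.42 err to axis deg 0.15
```

Pushing outward at the reach limit has tilted the tool to 29.85° at azimuth 14.4°, which is 0.15° from the hub's axis. Next I'll compute the retreat to above the hub along that axis.

```bash
cat >> h.py <<'E'
OFF=.0264
def info(th=-35.):
    R=R0(); s=r.state(); o=s["tcp_pos"]+R[:,2]*OFF
    d=o-M; print("insert in mouth frame mm",(1e3*np.array([d@EX,d@EY,d@AX])).round(1))
    a=np.degrees(np.arctan2(R[:,0]@EY,R[:,0]@EX)); print("insert turn (cradle) deg",a.round(2),"turn units to th", -((th-a+45)%90-45)/4)
def goto(h): # insert origin h above mouth along axis
    return rel(M+AX*(h+OFF))
E
python3 - <<'E'
from h import *
info(); print(goto(.12),goto(.04),goto(0))
E
```

```text
insert in mouth frame mm [ 470.2   21.  -106.9]
insert turn (cradle) deg -28.63 turn units to th 1.5921194011392448
[-16.13   9.76  -9.03] [-16.12   9.76  -5.83] [-16.12   9.75  -4.23]
```

Call:
move_arm:
  steps:
    - {"x":-0.45,"y":0.27,"z":-0.4,"turn":0}
    - {"x":-0.87,"y":0.53,"z":-0.48,"turn":0}
    - {"x":-0.87,"y":0.53,"z":-0.48,"turn":0}
    - {"x":-0.87,"y":0.53,"z":-0.48,"turn":0}
    - {"x":-0.87,"y":0.53,"z":-0.48,"turn":0}
    - {"x":-0.87,"y":0.53,"z":-0.48,"turn":0}
    - {"x":-0.87,"y":0.53,"z":-0.48,"turn":0}
    - {"x":-0.87,"y":0.53,"z":-0.48,"turn":0}
    - {"x":-0.87,"y":0.53,"z":-0.48,"turn":0}
    - {"x":-0.87,"y":0.53,"z":-0.48,"turn":0}
    - {"x":-0.87,"y":0.53,"z":-0.48,"turn":0}

```text
clock: 15.98
tcp_pos: [0.7257, 0.1713, 0.2664]
orientation: [-2.844, 0.354, -0.71]
force: [-0.6, -0.7, -1.5]
gripper_width: 0.201
```

Run:
```python
from h import *
st();ang();info(); print(goto(.12),goto(.04),goto(0))
cv2.imwrite("pics/s5.png",cams.grab_frame("scene"))
```

```text
t 15.97 tcp [0.7257 0.1713 0.2664] F [-0.6 -0.7 -1.5] w 0.201
R
 [[ 0.857 -0.184  0.482]
 [-0.274 -0.954  0.124]
 [ 0.437 -0.239 -0.867]]
j [-0.603  0.71   0.531  1.734 -0.998  0.389 -1.223]
tilt 29.83 az 14.45 err to axis deg 0.17
insert in mouth frame mm [202.8   8.6  24.1]
insert turn (cradle) deg -28.61 turn units to th 1.5970858031933837
[-6.97  4.19 -3.81] [-6.96  4.19 -0.61] [-6.96  4.19  0.99]
```

View pics/s5.png

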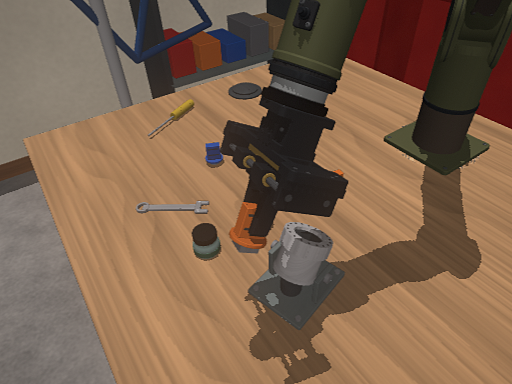

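I'll check before going on: the elbow has rolled and j5 sits at its limit. I'll fit the kinematics to the recorded states and test whether the hub pose is reachable on this branch.

```bash
cat > fk.py <<'E'
import numpy as np, itertools
from scipy.spatial.transform import Rotation as Ro
from scipy.optimize import least_squares
D=[([1.172,.69,-.195,1.566,.157,.903,-.215],[.2618,-.5669,.238],[-3.06675,-.67424,.00078]),
([.097,.528,.062,1.943,-.05,.672,-1.629],[.4872,-.1135,.2386],[3.117,-.387,-.001]),
([.129,.905,.013,2.076,-.065,.162,-1.617],[.4874,-.1135,.0289],[-3.117,.388,0]),
([-.367,.655,.079,1.386,-.055,1.102,-2.094],[.6309,.165,.313],[-3.117,.383,.001]),
([-.484,1.119,.846,.649,-.759,1.469,-1.834],[.8314,.2115,.2819],[-3.082,.386,-.132]),
([-.332,1.32,1.005,.135,-1.,1.227,-2.033],[1.0103,.2571,.2866],[-2.843,.355,-.71]),
([-.603,.71,.531,1.734,-.998,.389,-1.223],[.7257,.1713,.2664],[-2.844,.354,-.71])]
def fk(q,P,S):
    h,L1,L2,L3,c1,c7=P
    ax=['z','y','z','y','z','y','z']; sg=[S[0],1,S[1],1,S[2],1,S[3]]
    off=[c1,0,0,0,0,0,c7]; R=np.eye(3); p=np.array([0,0,h])
    for i in range(7):
        R=R@Ro.from_euler(ax[i],sg[i]*q[i]+off[i]).as_matrix()
        if i==1: p=p+R[:,2]*L1
        if i==3: p=p+R[:,2]*L2
        if i==6: p=p+R[:,2]*L3
    return p,R
def res(P,S):
    o=[]
    for q,p,rv in D:
        a,R=fk(q,P,S); o+=list((a-p)*5); o+=list((R-Ro.from_rotvec(rv).as_matrix()).ravel())
    return o
if __name__=="__main__":
    best=[]
    for S in itertools.product([1,-1],repeat=4):
        for c7 in(0,1.57,3.14,-1.57):
            f=least_squares(res,[.32,.5655,.346,.3,0,c7],args=(S,)); best.append((f.cost,S,f.x.round(4)))
    best.sort(key=lambda b:b[0]); print(best[:3])
E
python3 fk.py
```

```text
[(np.float64(0.02578816026816385), (-1, -1, -1, -1), array([ 0.3651,  0.5548,  0.3532,  0.328 , -0.053 ,  1.5199])), (np.float64(0.025788160268163943), (-1, -1, -1, -1), array([ 0.3651,  0.5548,  0.3532,  0.328 , -0.053 ,  1.5199])), (np.float64(0.025788160268163964), (-1, -1, -1, -1), array([ 0.3651,  0.5548,  0.3532,  0.328 , -0.053 ,  1.5199]))]
```

```bash
cat > fk2.py <<'E'
from fk import *
S=[-1,1,-1,1,-1,1,-1]
def fk(q,P,S4=None,S=S):
    h,L1,L2,L3,a1,a2,a3,y0=P[:8]; off=P[8:15]
    ax=['z','y','z','y','z','y','z']; R=np.eye(3); p=np.array([0,0,h])
    for i in range(7):
        R=R@Ro.from_euler(ax[i],S[i]*q[i]+off[i]).as_matrix()
        if i==1: p=p+R[:,2]*L1+R[:,0]*a1
        if i==3: p=p+R[:,2]*L2+R[:,0]*a2
        if i==5: p=p+R[:,0]*a3
        if i==0: p=p+R[:,1]*y0
        if i==6: p=p+R[:,2]*L3
    return p,R
def res(P,S=S):
    o=[]
    for q,p,rv in D:
        a,R=fk(q,P,S=S); o+=list((a-p)*5); o+=list((R-Ro.from_rotvec(rv).as_matrix()).ravel())
    return o
if __name__=="__main__":
    for s in itertools.product([1,-1],repeat=4):
        S2=[s[0],1,s[1],1,s[2],1,s[3]]
        for c7 in(0,1.57,3.14,-1.57):
            f=least_squares(lambda P:np.r_[res(np.r_[P,0,0,0,0,0,0,c7][:15] if False else P,S2),.05*np.array(P[4:14])],np.r_[.32,.5655,.346,.3,0,0,0,0,np.zeros(6),c7])
            if f.cost<.01: print(s,f.cost,f.x.round(4));
E
python3 fk2.py
```

```text
(-1, -1, -1, -1) 0.0029752247843809034 [ 3.3740e-01  5.5160e-01  3.4750e-01  3.1800e-01 -5.0000e-04 -5.2000e-03
 -7.8000e-03 -4.2300e-02  1.0800e-02 -2.1900e-02 -1.5400e-02  9.3000e-03
  2.5000e-03  1.4300e-02  1.5688e+00]
(-1, -1, -1, -1) 0.0029752247843793057 [ 3.3740e-01  5.5160e-01  3.4750e-01  3.1800e-01 -5.0000e-04 -5.2000e-03
 -7.8000e-03 -4.2300e-02  1.0800e-02 -2.1900e-02 -1.5400e-02  9.3000e-03
  2.5000e-03  1.4300e-02  1.5688e+00]
(-1, -1, -1, -1) 0.0029752247843777813 [ 3.3740e-01  5.5160e-01  3.4750e-01  3.1800e-01 -5.0000e-04 -5.2000e-03
 -7.8000e-03 -4.2300e-02  1.0800e-02 -2.1900e-02 -1.5400e-02  9.3000e-03
  2.5000e-03  1.4300e-02  1.5688e+00]
(-1, -1, -1, -1) 0.002975224784398114 [ 3.3740e-01  5.5160e-01  3.4750e-01  3.1800e-01 -5.0000e-04 -5.2000e-03
 -7.8000e-03 -4.2300e-02  1.0800e-02 -2.1900e-02 -1.5400e-02  9.3000e-03
  2.5000e-03  1.4300e-02  1.5688e+00]
```

```bash
cat > fk3.py <<'E'
from fk import D,Ro,np,least_squares
S=[-1,1,-1,1,-1,1,-1]; AXS=['z','y','z','y','z','y','z']
def fk(q,P):
    R=np.eye(3); p=np.array([0,0,P[0]])
    for i in range(7):
        R=R@Ro.from_euler(AXS[i],S[i]*q[i]+(np.pi/2 if i==6 else 0)).as_matrix()
        if i==1: p=p+R@[P[4],P[5],P[1]]
        if i==3: p=p+R@[P[6],P[7],P[2]]
        if i==5: p=p+R@[P[8],P[9],P[3]]
    return p,R
def res(P):
    o=[]
    for q,p,rv in D:
        a,R=fk(q,P); o+=list((a-p)*5); o+=list((R-Ro.from_rotvec(rv).as_matrix()).ravel())
    return np.array(o)
def fit():
    return least_squares(lambda P:np.r_[res(P),.02*P[4:]],np.r_[.32,.5655,.346,.3,np.zeros(6)])
if __name__=="__main__":
    f=fit(); print(f.cost,f.x.round(4)); 
    for q,p,rv in D:
        a,R=fk(q,f.x); print(((a-p)*1e3).round(1), np.degrees((Ro.from_matrix(R).inv()*Ro.from_rotvec(rv)).magnitude()).round(2))
E
python3 fk3.py
```

```text
2.3859796252532865e-05 [ 3.463e-01  5.637e-01  3.444e-01  3.259e-01 -1.000e-04 -1.880e-02
  2.000e-04 -2.720e-02 -3.000e-04 -0.000e+00]
[ 0.1  0.2 -0.1] 0.04
[ 0.1 -0.2 -0. ] 0.07
[-0.2 -0.1  0. ] 0.06
[ 0.1 -0.1  0.2] 0.07
[ 0.2 -0.7 -0.2] 0.06
[-0.1  0.7 -0.1] 0.05
[-0.2  0.2  0.2] 0.04
```

The kinematic fit is under 1 mm. Now look for feasible joint solutions at the hub and whether a continuous path from here exists.

```bash
cat > ik.py <<'E'
from fk3 import *
import h as H
P=fit().x
LO=np.array([-3.01,-.46,-1.47,.13,-1,.04,-2.66]);HI=np.array([3.01,2.08,1.51,2.56,4.14,2.09,2.66])
def pose(hh,th):
    t=np.radians(th); x=np.cos(t)*H.EX+np.sin(t)*H.EY; z=-H.AX; R=np.c_[x,np.cross(z,x),z]
    return H.M+H.AX*(hh+H.OFF),R
def err(q,p,R):
    a,B=fk(q,P); return np.r_[(a-p)*3,Ro.from_matrix(B@R.T).as_rotvec()]
def solve(p,R,q0,w=0.02,lo=LO+.02,hi=HI-.02):
    f=least_squares(lambda q:np.r_[err(q,p,R),w*(q-q0)],np.clip(q0,lo+1e-3,hi-1e-3),bounds=(lo,hi))
    f=least_squares(lambda q:np.r_[err(q,p,R),w*.01*(q-f.x)],f.x,bounds=(lo,hi)) if False else f
    return f.x,np.linalg.norm(err(f.x,p,R))
if __name__=="__main__":
    rng=np.random.default_rng(0)
    for th in(-35,55,145,-125):
        p,R=pose(-.018,th); sols=[]
        for _ in range(60):
            q0=rng.uniform(LO,HI); q0[0]=rng.uniform(-1.5,1.5); q,e=solve(p,R,q0,1e-4)
            if e<2e-3: sols.append(q.round(2))
        sols=sorted(sols,key=lambda q:q[4]); print(th,len(sols)); 
        for q in sols[::max(1,len(sols)//8)]: print("  ",q)
E
python3 ik.py
```

```text
-35 34
   [ 0.38  1.12 -1.3   2.24  1.94  1.12  2.35]
   [ 0.14  0.86 -0.74  2.25  2.18  0.66  1.97]
   [ 0.01  0.8  -0.51  2.25  2.38  0.54  1.74]
   [-0.15  0.77 -0.25  2.26  2.7   0.44  1.38]
   [-0.3   0.76 -0.01  2.27  3.06  0.42  0.99]
   [-0.39  0.77  0.13  2.28  3.29  0.43  0.75]
   [-0.59  0.84  0.48  2.29  3.74  0.55  0.26]
   [-0.76  0.97  0.84  2.3   4.03  0.79 -0.09]
   [-0.82  1.06  1.    2.3   4.12  0.93 -0.2 ]
55 50
   [ 0.41  1.21 -1.43  2.24  1.91  1.26 -2.3 ]
   [ 0.4   1.17 -1.37  2.24  1.92  1.2  -2.33]
   [ 0.37  1.08 -1.24  2.24  1.95  1.06 -2.4 ]
   [ 0.21  0.9  -0.86  2.24  2.11  0.74 -2.64]
   [-0.27  0.76 -0.06  2.27  2.99  0.42  2.64]
   [-0.27  0.76 -0.05  2.27  2.99  0.42  2.64]
   [-0.41  0.78  0.17  2.28  3.34  0.44  2.26]
   [-0.59  0.84  0.48  2.29  3.74  0.55  1.82]
   [-0.8   1.02  0.94  2.3   4.09  0.88  1.41]
145 37
   [ 0.41  1.2  -1.43  2.24  1.91  1.25 -0.73]
   [ 0.4   1.18 -1.39  2.24  1.92  1.21 -0.75]
   [ 0.38  1.12 -1.3   2.24  1.94  1.12 -0.79]
   [ 0.33  1.02 -1.14  2.24  1.98  0.97 -0.89]
   [ 0.27  0.95 -1.    2.24  2.04  0.85 -0.97]
   [ 0.22  0.91 -0.88  2.24  2.09  0.76 -1.05]
   [ 0.11  0.84 -0.68  2.25  2.23  0.62 -1.23]
   [-0.    0.8  -0.49  2.26  2.4   0.53 -1.43]
   [-0.14  0.77 -0.26  2.26  2.67  0.45 -1.73]
   [-0.34  0.77  0.06  2.27  3.17  0.42 -2.27]
-125 39
   [ 0.41  1.19 -1.41  2.24  1.91  1.24  0.83]
   [ 0.38  1.11 -1.29  2.24  1.94  1.11  0.77]
   [ 0.27  0.95 -1.    2.24  2.04  0.85  0.6 ]
   [ 0.24  0.93 -0.93  2.24  2.07  0.8   0.55]
   [ 0.07  0.82 -0.61  2.25  2.28  0.59  0.28]
   [-0.04  0.79 -0.43  2.26  2.46  0.5   0.07]
   [-0.13  0.77 -0.29  2.26  2.64  0.45 -0.12]
   [-0.25  0.76 -0.08  2.27  2.94  0.42 -0.45]
   [-0.37  0.77  0.11  2.28  3.26  0.43 -0.79]
   [-0.72  0.93  0.76  2.29  3.98  0.73 -1.59]
```

The hub pose needs j5 at about 2–3 rad (now -1), so the tool must be turned about half round to th = 145° while j5 unwinds. I'll simulate this with a simple resolved-rate model.

```bash
cat > sim.py <<'E'
from ik import *
def jac(q):
    J=np.zeros((6,7)); a,R=fk(q,P)
    for i in range(7):
        d=np.zeros(7); d[i]=1e-5; b,B=fk(q+d,P); J[:3,i]=(b-a)/1e-5; J[3:,i]=Ro.from_matrix(B@R.T).as_rotvec()/1e-5
    return J
def step(q,T,lam=.03,n=12):
    p,R=T
    for _ in range(n):
        a,B=fk(q,P); e=np.r_[p-a,Ro.from_matrix(R@B.T).as_rotvec()]
        J=jac(q); free=np.ones(7,bool)
        for k in range(4):
            Jf=J*free; dq=Jf.T@np.linalg.solve(Jf@Jf.T+lam**2*np.eye(6),e)
            bad=((q+dq<LO)|(q+dq>HI))&free
            if not bad.any(): break
            free&=~bad
        q=np.clip(q+np.clip(dq,-.25,.25),LO,HI)
    return q
def rows(q,rows_,lam=.03,verbose=0):
    for k,(x,y,z,t) in enumerate(rows_):
        a,B=fk(q,P); T=(a+B@(np.array([x,y,z])*.025),B@Ro.from_euler('z',np.radians(4*t)).as_matrix()); q=step(q,T,lam)
        if verbose and k%verbose==0: print(k,q.round(2))
    return q
E
python3 - <<'E'
from sim import *
q=np.array([-.603,.71,.531,1.734,-.998,.389,-1.223])
# validate vs history: retract
q1=rows(np.array([-.332,1.32,1.005,.135,-1.,1.227,-2.033]),[(-.45,.27,-.4,0)]+[(-.87,.53,-.48,0)]*10); print("val",q1.round(3))
q1=rows(np.array([1.172,.69,-.195,1.566,.157,.903,-.215]),[(.99,-.79,0,0)]*16+[(0,0,0,.98)]*10); print("val2",q1.round(3))
print("turn here"); q2=rows(q,[(0,0,0,-1)]*46,verbose=5)
q3=rows(q2,[(-.7,.42,0,0)]*0,verbose=3)
E
```

```text
val [-0.602  0.711  0.53   1.734 -1.     0.388 -1.221]
val2 [ 0.099  0.53   0.061  1.938 -0.052  0.676 -1.63 ]
turn here
0 [-0.59  0.71  0.51  1.73 -0.98  0.38 -1.17]
5 [-0.55  0.69  0.43  1.73 -0.86  0.34 -0.92]
10 [-0.51  0.68  0.35  1.73 -0.72  0.31 -0.69]
15 [-0.47  0.67  0.28  1.73 -0.58  0.28 -0.47]
20 [-0.43  0.66  0.21  1.72 -0.43  0.27 -0.26]
25 [-0.39  0.66  0.15  1.72 -0.27  0.26 -0.05]
30 [-0.36  0.65  0.09  1.72 -0.12  0.25  0.15]
35 [-0.32  0.65  0.03  1.72  0.04  0.25  0.36]
40 [-0.28  0.65 -0.04  1.72  0.19  0.26  0.56]
45 [-0.24  0.65 -0.1   1.71  0.34  0.27  0.78]
```

The model reproduces the controller to 0.002 rad. Now I'll search for a turn-and-shift sequence that ends with valid joints over the hub.

Run:
```python
from sim import *
q0=np.array([-.603,.71,.531,1.734,-.998,.389,-1.223])
def go_world(q,p1,n,lam=.03,turn=0):
    a,B=fk(q,P)
    p=a.copy(); 
    for k in range(n):
        a,B=fk(q,P); T=(a+(p1-a)/(n-k),B@Ro.from_euler('z',np.radians(4*turn)).as_matrix()); q=step(q,T)
    return q
hov,_=pose(.06,0); fin,_=pose(-.018,0)
for inward in(0,.04,.08):
  for n1 in(30,45,60,75,88):
    q=go_world(q0,fk(q0,P)[0]-H.EX*inward,3)
    q=rows(q,[(0,0,0,-1)]*n1); qa=q.copy()
    q=go_world(q,hov,12); q=go_world(q,fin,4)
    a,B=fk(q,P); z=B[:,2]; th=np.degrees(np.arctan2(B[:,0]@H.EY,B[:,0]@H.EX))
    print(inward,n1,"after turn",qa.round(2)[2:],"fin",q.round(2),"poserr",(1e3*np.linalg.norm(a-fin)).round(1),"tilt err",np.degrees(np.arccos(-z@H.AX)).round(2),"th",th.round(1))
```

```text
0 30 after turn [ 0.1   1.72 -0.15  0.25  0.11] fin [-0.32  0.69  0.06  2.04 -0.97  0.04  0.96] poserr 43.7 tilt err 8.13 th 91.4
0 45 after turn [-0.09  1.71  0.31  0.27  0.73] fin [ 0.08  0.82 -0.63  2.24  2.23  0.58 -1.13] poserr 0.0 tilt err 0.63 th 151.4
0 60 after turn [-0.32  1.71  0.73  0.35  1.41] fin [ 0.09  0.83 -0.64  2.25  2.25  0.6  -0.09] poserr 0.0 tilt err 0.24 th -148.6
0 75 after turn [-0.58  1.7   1.01  0.48  2.24] fin [ 0.1   0.83 -0.66  2.25  2.23  0.61  0.97] poserr 0.0 tilt err 0.17 th -88.6
0 88 after turn [-0.86  1.85  1.5   0.64  2.66] fin [ 0.23  0.93 -0.93  2.26  2.11  0.84  2.04] poserr 0.0 tilt err 1.44 th -37.4
0.04 30 after turn [ 0.05  1.84 -0.03  0.14 -0.  ] fin [ 0.07  0.82 -0.62  2.23  2.21  0.55 -2.15] poserr 0.0 tilt err 1.45 th 91.4
0.04 45 after turn [-0.08  1.84  0.47  0.17  0.57] fin [ 0.08  0.83 -0.64  2.24  2.24  0.59 -1.13] poserr 0.0 tilt err 0.45 th 151.4
0.04 60 after turn [-0.28  1.83  0.91  0.25  1.21] fin [ 0.09  0.83 -0.64  2.25  2.25  0.6  -0.09] poserr 0.0 tilt err 0.21 th -148.6
0.04 75 after turn [-0.52  1.82  1.17  0.39  2.04]
[... 175 characters left out ...]
 2.04] poserr 0.0 tilt err 0.67 th -36.9
0.08 30 after turn [ 0.05  1.96 -0.06  0.04  0.02] fin [ 0.07  0.81 -0.61  2.22  2.2   0.54 -2.14] poserr 0.0 tilt err 1.78 th 91.4
0.08 45 after turn [0.01 1.95 0.47 0.05 0.55] fin [ 0.08  0.82 -0.63  2.24  2.24  0.58 -1.13] poserr 0.0 tilt err 0.56 th 151.4
0.08 60 after turn [-0.06  1.95  0.98  0.08  1.1 ] fin [ 0.08  0.83 -0.64  2.25  2.25  0.59 -0.09] poserr 0.0 tilt err 0.35 th -148.6
0.08 75 after turn [-0.29  1.94  1.31  0.21  1.84] fin [ 0.09  0.83 -0.65  2.25  2.24  0.61  0.97] poserr 0.0 tilt err 0.25 th -88.6
0.08 88 after turn [-0.58  1.95  1.47  0.39  2.64] fin [ 0.16  0.87 -0.77  2.25  2.15  0.68  1.98] poserr 0.0 tilt err 0.11 th -36.6
```

Call:
move_arm:
  steps:
    - {"x":0,"y":0,"z":0,"turn":-1}
    - {"x":0,"y":0,"z":0,"turn":-1}
    - {"x":0,"y":0,"z":0,"turn":-1}
    - {"x":0,"y":0,"z":0,"turn":-1}
    - {"x":0,"y":0,"z":0,"turn":-1}
    - {"x":0,"y":0,"z":0,"turn":-1}
    - {"x":0,"y":0,"z":0,"turn":-1}
    - {"x":0,"y":0,"z":0,"turn":-1}
    - {"x":0,"y":0,"z":0,"turn":-1}
    - {"x":0,"y":0,"z":0,"turn":-1}
    - {"x":0,"y":0,"z":0,"turn":-1}
    - {"x":0,"y":0,"z":0,"turn":-1}
    - {"x":0,"y":0,"z":0,"turn":-1}
    - {"x":0,"y":0,"z":0,"turn":-1}
    - {"x":0,"y":0,"z":0,"turn":-1}
    - {"x":0,"y":0,"z":0,"turn":-1}
    - {"x":0,"y":0,"z":0,"turn":-1}
    - {"x":0,"y":0,"z":0,"turn":-1}
    - {"x":0,"y":0,"z":0,"turn":-1}
    - {"x":0,"y":0,"z":0,"turn":-1}

```text
clock: 18.52
tcp_pos: [0.7268, 0.1711, 0.2664]
orientation: [2.423, 1.57, 0.729]
force: [-0.5, -0.1, -1.0]
gripper_width: 0.197
```

Run:
```python
from h import *
st();ang();info()
```

```text
t 18.52 tcp [0.7268 0.1711 0.2664] F [-0.5 -0.1 -1. ] w 0.197
R
 [[ 0.329  0.812  0.482]
 [ 0.892 -0.434  0.124]
 [ 0.31   0.389 -0.867]]
j [-0.437  0.663  0.229  1.722 -0.461  0.272 -0.3  ]
tilt 29.83 az 14.42 err to axis deg 0.17
insert in mouth frame mm [203.7   8.2  23.6]
insert turn (cradle) deg 51.48 turn units to th -0.8807611062165748
```

As predicted. Two more blocks of 20, then 6.

Call:
move_arm:
  steps:
    - {"x":0,"y":0,"z":0,"turn":-1}
    - {"x":0,"y":0,"z":0,"turn":-1}
    - {"x":0,"y":0,"z":0,"turn":-1}
    - {"x":0,"y":0,"z":0,"turn":-1}
    - {"x":0,"y":0,"z":0,"turn":-1}
    - {"x":0,"y":0,"z":0,"turn":-1}
    - {"x":0,"y":0,"z":0,"turn":-1}
    - {"x":0,"y":0,"z":0,"turn":-1}
    - {"x":0,"y":0,"z":0,"turn":-1}
    - {"x":0,"y":0,"z":0,"turn":-1}
    - {"x":0,"y":0,"z":0,"turn":-1}
    - {"x":0,"y":0,"z":0,"turn":-1}
    - {"x":0,"y":0,"z":0,"turn":-1}
    - {"x":0,"y":0,"z":0,"turn":-1}
    - {"x":0,"y":0,"z":0,"turn":-1}
    - {"x":0,"y":0,"z":0,"turn":-1}
    - {"x":0,"y":0,"z":0,"turn":-1}
    - {"x":0,"y":0,"z":0,"turn":-1}
    - {"x":0,"y":0,"z":0,"turn":-1}
    - {"x":0,"y":0,"z":0,"turn":-1}

```text
clock: 21.02
tcp_pos: [0.7268, 0.1709, 0.2663]
orientation: [0.785, 2.555, 0.371]
force: [0.1, 0.0, -1.9]
gripper_width: 0.204
```

Call:
move_arm:
  steps:
    - {"x":0,"y":0,"z":0,"turn":-1}
    - {"x":0,"y":0,"z":0,"turn":-1}
    - {"x":0,"y":0,"z":0,"turn":-1}
    - {"x":0,"y":0,"z":0,"turn":-1}
    - {"x":0,"y":0,"z":0,"turn":-1}
    - {"x":0,"y":0,"z":0,"turn":-1}
    - {"x":0,"y":0,"z":0,"turn":-1}
    - {"x":0,"y":0,"z":0,"turn":-1}
    - {"x":0,"y":0,"z":0,"turn":-1}
    - {"x":0,"y":0,"z":0,"turn":-1}
    - {"x":0,"y":0,"z":0,"turn":-1}
    - {"x":0,"y":0,"z":0,"turn":-1}
    - {"x":0,"y":0,"z":0,"turn":-1}
    - {"x":0,"y":0,"z":0,"turn":-1}
    - {"x":0,"y":0,"z":0,"turn":-1}
    - {"x":0,"y":0,"z":0,"turn":-1}
    - {"x":0,"y":0,"z":0,"turn":-1}
    - {"x":0,"y":0,"z":0,"turn":-1}
    - {"x":0,"y":0,"z":0,"turn":-1}
    - {"x":0,"y":0,"z":0,"turn":-1}

```text
clock: 23.52
tcp_pos: [0.7269, 0.1707, 0.2663]
orientation: [-1.022, 2.418, -0.104]
force: [0.6, -0.7, -1.8]
gripper_width: 0.199
```

Call:
move_arm:
  steps:
    - {"x":0,"y":0,"z":0,"turn":-1}
    - {"x":0,"y":0,"z":0,"turn":-1}
    - {"x":0,"y":0,"z":0,"turn":-1}
    - {"x":0,"y":0,"z":0,"turn":-1}
    - {"x":0,"y":0,"z":0,"turn":-1}
    - {"x":0,"y":0,"z":0,"turn":-1}

```text
clock: 24.28
tcp_pos: [0.7269, 0.1707, 0.2663]
orientation: [-1.513, 2.167, -0.248]
force: [0.0, 0.1, -1.1]
gripper_width: 0.2
```

Run:
```python
from h import *
st();ang();info(); print(goto(.08),goto(.04),goto(0))
from sim import *
q=r.state()["joints"]; g=goto(.08)
q=rows(q,[tuple(g/14)+(0,)]*14,verbose=3); a,B=fk(q,P); print(q.round(2),a,M+AX*(.08+OFF))
```

```text
t 24.27 tcp [0.7269 0.1707 0.2663] F [ 0.   0.1 -1.1] w 0.2
R
 [[-0.272 -0.833  0.482]
 [-0.92   0.372  0.123]
 [-0.282 -0.41  -0.868]]
j [-0.059  0.676 -0.422  1.702  0.859  0.397  1.727]
tilt 29.83 az 14.33 err to axis deg 0.18
insert in mouth frame mm [203.7   7.7  23.5]
insert turn (cradle) deg -124.55 turn units to th 0.1123230701089426
[ 4.88  6.54 -2.24] [ 4.88  6.54 -0.64] [4.87 6.54 0.96]
0 [-0.07  0.66 -0.39  1.75  0.88  0.36  1.69]
3 [-0.14  0.61 -0.26  1.89  0.97  0.22  1.56]
6 [-0.3   0.57 -0.02  2.03  1.18  0.04  1.31]
9 [-0.07  0.56 -0.36  2.15  1.88  0.24  0.64]
12 [ 0.05  0.58 -0.55  2.28  2.05  0.38  0.45]
[ 0.07  0.58 -0.59  2.32  2.1   0.42  0.4 ] [0.53160275 0.11242391 0.21561719] [0.53057138 0.1122697  0.2133451 ]
```

Run:
```python
from sim import *
from h import *
q0=r.state()["joints"]; a0,B=fk(q0,P); hov=M+AX*(.08+OFF)
for lat in(-.08,-.04,0,.04,.08):
  for up in (0,.05):
    q=q0.copy(); mid=(a0+hov)/2+EY*lat+AX*up; mn=9
    for tgt,n in((mid,9),(hov,9)):
        for k in range(n):
            a,B=fk(q,P); q=step(q,(a+(tgt-a)/(n-k),B)); mn=min(mn,q[5])
    a,B=fk(q,P); th=np.degrees(np.arctan2(B[:,0]@EY,B[:,0]@EX)); print(lat,up,mn.round(3),q.round(2),"tilt err",np.degrees(np.arccos(-B[:,2]@AX)).round(2),th.round(1),np.linalg.norm(a-hov).round(4))
a0+=0
print("EY in tool",R0().T@EY)
```

```text
-0.08 0 0.041 [ 0.14  0.61 -0.7   2.32  2.03  0.49  0.47] tilt err 0.22 -124.6 0.0
-0.08 0.05 0.044 [ 0.13  0.6  -0.68  2.32  2.05  0.47  0.45] tilt err 0.23 -124.5 0.0
-0.04 0 0.04 [ 0.11  0.6  -0.65  2.32  2.07  0.46  0.43] tilt err 0.29 -124.5 0.0
-0.04 0.05 0.046 [ 0.1   0.59 -0.64  2.32  2.08  0.45  0.42] tilt err 0.27 -124.5 0.0
0 0 0.044 [ 0.08  0.59 -0.6   2.32  2.11  0.43  0.39] tilt err 0.25 -124.5 0.0
0 0.05 0.043 [ 0.07  0.59 -0.6   2.32  2.11  0.43  0.39] tilt err 0.28 -124.5 0.0
0.04 0 0.042 [ 0.05  0.58 -0.55  2.32  2.15  0.41  0.34] tilt err 0.28 -124.5 0.0
0.04 0.05 0.046 [ 0.05  0.58 -0.56  2.32  2.15  0.41  0.34] tilt err 0.23 -124.6 0.0
0.08 0 0.047 [ 0.02  0.57 -0.51  2.33  2.19  0.39  0.3 ] tilt err 0.26 -124.5 0.0
0.08 0.05 0.07 [ 0.03  0.57 -0.52  2.33  2.19  0.4   0.3 ] tilt err 0.2 -124.6 0.0
EY in tool [-8.23622517e-01  5.67138029e-01 -6.35913481e-04]
```

All routes are fine, so I'll go straight.

Call:
move_arm:
  steps:
    - {"x":0.3,"y":0.41,"z":-0.14,"turn":0}
    - {"x":0.3,"y":0.41,"z":-0.14,"turn":0}
    - {"x":0.3,"y":0.41,"z":-0.14,"turn":0}
    - {"x":0.3,"y":0.41,"z":-0.14,"turn":0}
    - {"x":0.3,"y":0.41,"z":-0.14,"turn":0}
    - {"x":0.3,"y":0.41,"z":-0.14,"turn":0}
    - {"x":0.3,"y":0.41,"z":-0.14,"turn":0}
    - {"x":0.3,"y":0.41,"z":-0.14,"turn":0}
    - {"x":0.3,"y":0.41,"z":-0.14,"turn":0}
    - {"x":0.3,"y":0.41,"z":-0.14,"turn":0}
    - {"x":0.3,"y":0.41,"z":-0.14,"turn":0}
    - {"x":0.3,"y":0.41,"z":-0.14,"turn":0}
    - {"x":0.3,"y":0.41,"z":-0.14,"turn":0}
    - {"x":0.3,"y":0.41,"z":-0.14,"turn":0}
    - {"x":0.3,"y":0.41,"z":-0.14,"turn":0}
    - {"x":0.3,"y":0.41,"z":-0.14,"turn":0}
    - {"x":0,"y":0,"z":0,"turn":0}

```text
clock: 26.4
tcp_pos: [0.5336, 0.1151, 0.2148]
orientation: [-1.516, 2.178, -0.244]
force: [0.4, -0.5, -2.4]
gripper_width: 0.196
```

Run:
```python
from h import *
st();ang();info(); print(goto(.08),goto(.02),goto(0))
cv2.imwrite("pics/s6.png",cams.grab_frame("scene"))
```

```text
t 26.4 tcp [0.5336 0.1151 0.2148] F [ 0.4 -0.5 -2.4] w 0.196
R
 [[-0.277 -0.836  0.473]
 [-0.92   0.373  0.12 ]
 [-0.277 -0.402 -0.873]]
j [ 0.044  0.576 -0.552  2.306  2.09   0.396  0.4  ]
tilt 29.24 az 14.25 err to axis deg 0.77
insert in mouth frame mm [ 3.5  2.  79.5]
insert turn (cradle) deg -124.68 turn units to th 0.080876993696549
[ 0.15  0.08 -0.02] [0.13 0.06 2.38] [0.13 0.05 3.18]
```

View pics/s6.png

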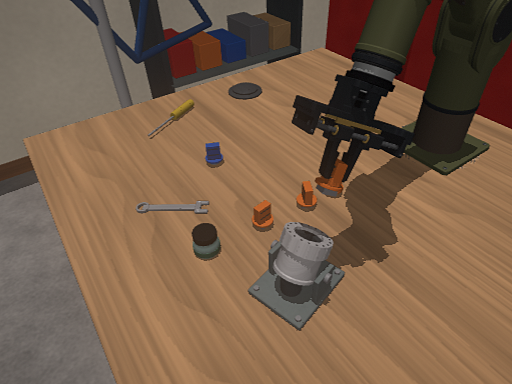

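Call:
move_arm:
  steps:
    - {"x":0.07,"y":0.03,"z":0.8,"turn":0}
    - {"x":0.06,"y":0.03,"z":0.8,"turn":0}
    - {"x":0,"y":0,"z":0.6,"turn":0}
    - {"x":0,"y":0,"z":0,"turn":0}

```text
clock: 26.95
tcp_pos: [0.5586, 0.1201, 0.1648]
orientation: [-1.516, 2.177, -0.243]
force: [0.3, -0.5, -2.0]
gripper_width: 0.204
```

Run:
```python
from h import *
st();ang();info(); print(goto(.01),goto(0),goto(-.006))
s=cams.grab_frame("scene");t=cams.grab_frame("top")
R=R0(); o=r.state()["tcp_pos"]+R[:,2]*OFF
for n,im,(x0,y0,w,h,f) in(("scene",s,(265,170,85,70,8)),("top",t,(145,135,65,70,8))):
    a=cv2.resize(im[y0:y0+h,x0:x0+w],None,fx=f,fy=f,interpolation=2); a=np.clip(a*1.4,0,255).astype(np.uint8)
    def poly(pts,col):
        p=np.array([proj(n,q) for q in pts]); p=((p-[x0,y0]+.5)*f-.5); cv2.polylines(a,[p.astype(np.int32)],True,col,1)
    an=np.linspace(0,2*np.pi,60)
    poly([o-R[:,2]*.017+.024*(np.cos(k)*R[:,0]+np.sin(k)*R[:,1]) for k in an],(0,255,0))
    poly([o-R[:,2]*.012+.024*(np.cos(k)*R[:,0]+np.sin(k)*R[:,1]) for k in an],(0,255,0))
    poly([o-R[:,2]*.0+sx*.013*R[:,0]+sy*.013*R[:,1] for sx,sy in((1,1),(1,-1),(-1,-1),(-1,1))],(255,255,0))
    poly(circ(.027,0),(0,0,255)); poly(circ(.044,0),(0,0,255))
    cv2.imwrite(f"pics/c_{n}.png",a)
```

```text
t 26.95 tcp [0.5586 0.1201 0.1648] F [ 0.3 -0.5 -2. ] w 0.204
R
 [[-0.277 -0.836  0.474]
 [-0.92   0.373  0.121]
 [-0.277 -0.402 -0.872]]
j [ 0.067  0.721 -0.602  2.278  2.194  0.513  0.336]
tilt 29.26 az 14.27 err to axis deg 0.74
insert in mouth frame mm [ 0.6  0.5 23.4]
insert turn (cradle) deg -124.68 turn units to th 0.07895025882966422
[0.04 0.01 0.54] [0.03 0.01 0.94] [0.03 0.01 1.18]
```

View pics/c_scene.png

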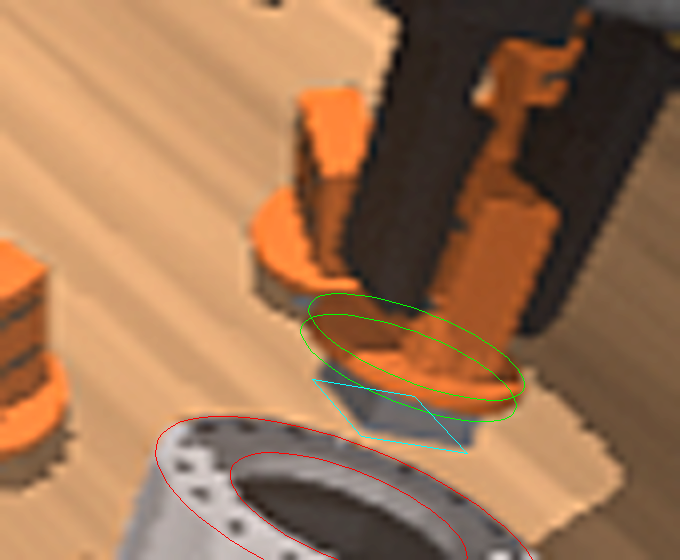

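View pics/c_top.png

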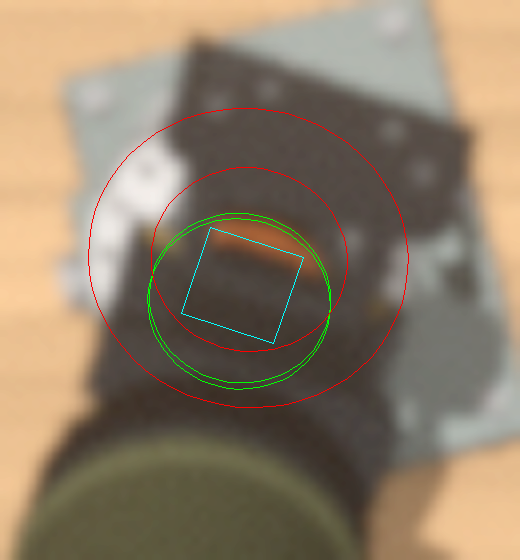

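The carried foot sits within about 1 px of the prediction, and the hub ring shows the same bias. Lowering into the mouth.

Call:
move_arm:
  steps:
    - {"x":0.02,"y":0.01,"z":0.5,"turn":0}
    - {"x":0.01,"y":0,"z":0.4,"turn":0.08}
    - {"x":0,"y":0,"z":0.16,"turn":0}
    - {"x":0,"y":0,"z":0,"turn":0}

```text
clock: 27.55
tcp_pos: [0.5702, 0.1225, 0.1416]
orientation: [-1.51, 2.181, -0.242]
force: [-0.6, -0.4, -2.2]
gripper_width: 0.204
```

```bash
cat >> h.py <<'E'
def fa(): 
    s=r.state(); R=R0(); print("F tool",(R.T@s["force"]).round(1),"T tool",(R.T@s["ft_torque"]).round(2),"t",round(s["clock"],2))
E
python3 - <<'E'
from h import *
ang();info();fa()
E
```

```text
tilt 29.27 az 14.28 err to axis deg 0.73
insert in mouth frame mm [-0.7  0.  -2.6]
insert turn (cradle) deg -124.98 turn units to th 0.005213365590243768
F tool [1.2 1.2 1.6] T tool [-0.45  0.21  0.1 ] t 27.55
```

Call:
move_arm:
  steps:
    - {"x":-0.01,"y":-0.01,"z":0.04,"turn":0}
    - {"x":-0.01,"y":-0.01,"z":0.04,"turn":0}
    - {"x":0,"y":0,"z":0.04,"turn":0}
    - {"x":0,"y":0,"z":0.04,"turn":0}
    - {"x":0,"y":0,"z":0.04,"turn":0}
    - {"x":0,"y":0,"z":0,"turn":0}

```text
clock: 28.3
tcp_pos: [0.5732, 0.1234, 0.138]
orientation: [-1.51, 2.18, -0.242]
force: [0.1, -0.3, -1.9]
gripper_width: 0.203
```

Run:
```python
from h import *
ang();info();fa()
```

```text
tilt 29.31 az 14.26 err to axis deg 0.7
insert in mouth frame mm [ 0.2  0.1 -7.3]
insert turn (cradle) deg -124.97 turn units to th 0.0076331028215577135
F tool [0.8 0.5 1.6] T tool [-0.51  0.18  0.04] t 28.3
```

Call:
move_arm:
  steps:
    - {"x":0,"y":0,"z":0.04,"turn":0}
    - {"x":0,"y":0,"z":0.04,"turn":0}
    - {"x":0,"y":0,"z":0.04,"turn":0}
    - {"x":0,"y":0,"z":0,"turn":0}

```text
clock: 28.8
tcp_pos: [0.5747, 0.1237, 0.1354]
orientation: [-1.51, 2.18, -0.242]
force: [0.2, 0.4, -1.9]
gripper_width: 0.2
```

Run:
```python
from h import *
ang();info();fa()
```

```text
tilt 29.3 az 14.26 err to axis deg 0.7
insert in mouth frame mm [  0.1   0.1 -10.3]
insert turn (cradle) deg -124.97 turn units to th 0.007202047451201565
F tool [0.1 0.7 1.8] T tool [-0.48  0.22  0.07] t 28.8
```

No contact at 10 mm deep, so the foot seems to have entered the recess directly. Continuing slowly.

Call:
move_arm:
  steps:
    - {"x":0,"y":0,"z":0.04,"turn":0}
    - {"x":0,"y":0,"z":0.04,"turn":0}
    - {"x":0,"y":0,"z":0.04,"turn":0}
    - {"x":0,"y":0,"z":0.04,"turn":0}
    - {"x":0,"y":0,"z":0.04,"turn":0}
    - {"x":0,"y":0,"z":0,"turn":0}

```text
clock: 29.55
tcp_pos: [0.577, 0.1243, 0.131]
orientation: [-1.51, 2.18, -0.242]
force: [-0.1, -0.4, -1.3]
gripper_width: 0.201
```

Run:
```python
from h import *
ang();info();fa()
```

```text
tilt 29.3 az 14.26 err to axis deg 0.7
insert in mouth frame mm [  0.1   0.1 -15.3]
insert turn (cradle) deg -124.97 turn units to th 0.00713904251256281
F tool [0.7 0.5 1. ] T tool [-0.46  0.2   0.12] t 29.55
```

Call:
move_arm:
  steps:
    - {"x":0,"y":0,"z":0.04,"turn":0}
    - {"x":0,"y":0,"z":0.04,"turn":0}
    - {"x":0,"y":0,"z":0.02,"turn":0}
    - {"x":0,"y":0,"z":0,"turn":0}

```text
clock: 30.05
tcp_pos: [0.5782, 0.1246, 0.1289]
orientation: [-1.51, 2.18, -0.242]
force: [0.0, -0.1, -2.4]
gripper_width: 0.204
```

Run:
```python
from h import *
ang();info();fa()
```

```text
tilt 29.3 az 14.26 err to axis deg 0.7
insert in mouth frame mm [  0.1   0.1 -17.7]
insert turn (cradle) deg -124.97 turn units to th 0.008043714434762705
F tool [0.8 0.9 2.1] T tool [-0.47  0.21 -0.01] t 30.05
```

No contact yet, so a little further, in half-millimetre rows.

Call:
move_arm:
  steps:
    - {"x":0,"y":0,"z":0.02,"turn":0}
    - {"x":0,"y":0,"z":0.02,"turn":0}
    - {"x":0,"y":0,"z":0.02,"turn":0}
    - {"x":0,"y":0,"z":0,"turn":0}

```text
clock: 30.55
tcp_pos: [0.5789, 0.1248, 0.1276]
orientation: [-1.51, 2.18, -0.242]
force: [0.3, 0.2, -1.2]
gripper_width: 0.2
```

Run:
```python
from h import *
info();fa()
s=cams.grab_frame("scene"); cv2.imwrite("pics/s8.png",cv2.resize(s[170:270,255:375],None,fx=6,fy=6,interpolation=2))
```

```text
insert in mouth frame mm [  0.    0.1 -19.2]
insert turn (cradle) deg -124.97 turn units to th 0.0074167524994805945
F tool [0.1 0.3 1.2] T tool [-0.45  0.22  0.04] t 30.55
```

View pics/s8.png

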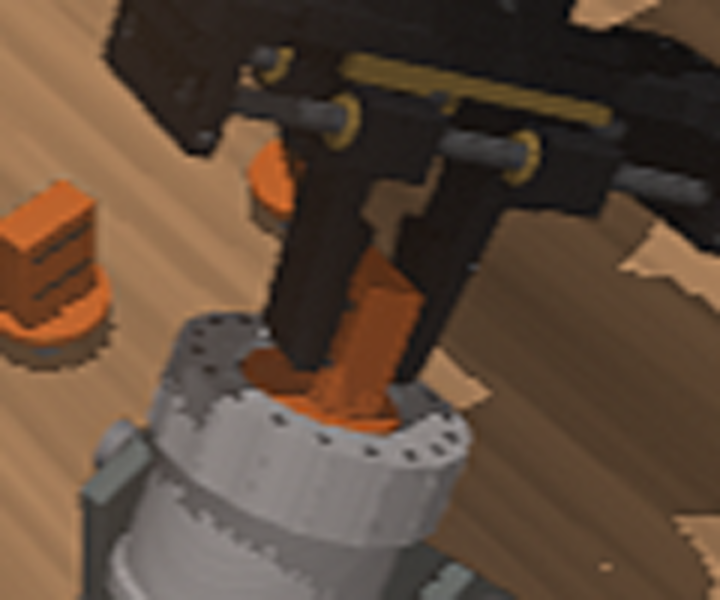

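The collar is in the well, almost flush. Continuing until I feel the seat.

Call:
move_arm:
  steps:
    - {"x":0,"y":0,"z":0.02,"turn":0}
    - {"x":0,"y":0,"z":0.02,"turn":0}
    - {"x":0,"y":0,"z":0,"turn":0}

```text
clock: 30.98
tcp_pos: [0.579, 0.1248, 0.1272]
orientation: [-1.51, 2.18, -0.243]
force: [-4.3, -1.7, 4.8]
gripper_width: 0.202
```

Run:
```python
from h import *
info();fa()
```

```text
insert in mouth frame mm [ -0.    0.1 -19.6]
insert turn (cradle) deg -124.94 turn units to th 0.015582789980321365
F tool [ 1.5  1.  -6.4] T tool [-0.35  0.29  0.06] t 30.98
```

Call:
move_arm:
  steps:
    - {"x":0,"y":0,"z":0.02,"turn":0}
    - {"x":0,"y":0,"z":0.01,"turn":0}
    - {"x":0,"y":0,"z":0,"turn":0}

```text
clock: 31.35
tcp_pos: [0.5791, 0.1248, 0.1271]
orientation: [-1.511, 2.179, -0.243]
force: [-6.9, -3.0, 12.1]
gripper_width: 0.201
```

Run:
```python
from h import *
info();fa()
s=cams.grab_frame("scene"); cv2.imwrite("pics/s9.png",cv2.resize(s[200:270,265:355],None,fx=8,fy=8,interpolation=2))
```

```text
insert in mouth frame mm [ -0.    0.1 -19.7]
insert turn (cradle) deg -124.91 turn units to th 0.023221565821515355
F tool [  1.3  -0.2 -14.2] T tool [-0.22  0.38  0.08] t 31.35
```

View pics/s9.png

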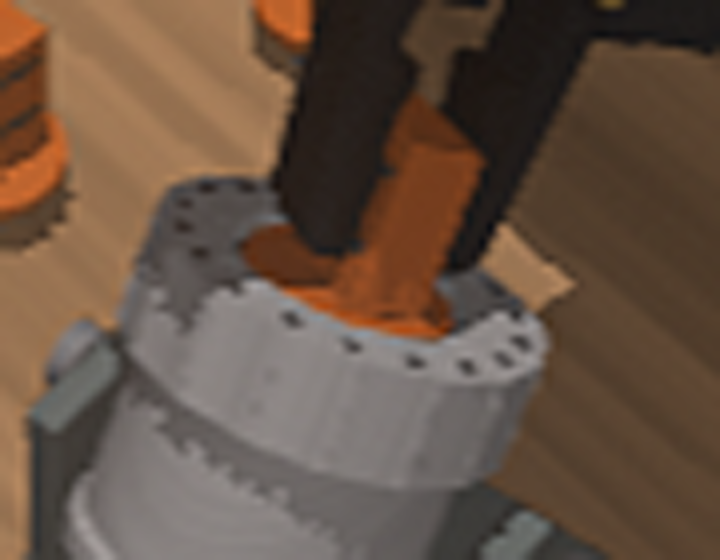

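It is stiff at the seat with the collar flush in the well. Relieving the pressure, opening and backing out along the axis.

Call:
move_arm:
  steps:
    - {"x":0,"y":0,"z":-0.04,"turn":0}
    - {"x":0,"y":0,"z":0,"turn":0}

```text
clock: 31.65
tcp_pos: [0.579, 0.1249, 0.1272]
orientation: [-1.51, 2.18, -0.242]
force: [-4.9, -1.3, 6.0]
gripper_width: 0.198
```

Call:
move_arm:
  steps:
    - {"x":0,"y":0,"z":0,"turn":0}
    - {"x":0,"y":0,"z":0,"turn":0}
    - {"x":0,"y":0,"z":0,"turn":0}
    - {"x":0,"y":0,"z":0,"turn":0}
    - {"x":0,"y":0,"z":0,"turn":0}
  gripper: 0.5

```text
clock: 32.28
tcp_pos: [0.5793, 0.1249, 0.1269]
orientation: [-1.51, 2.18, -0.242]
force: [-0.0, 0.4, 0.6]
gripper_width: 0.5
```

Call:
move_arm:
  steps:
    - {"x":0,"y":0,"z":-0.2,"turn":0}
    - {"x":0,"y":0,"z":-0.5,"turn":0}
    - {"x":0,"y":0,"z":-0.8,"turn":0}
    - {"x":0,"y":0,"z":-0.8,"turn":0}
    - {"x":0,"y":0,"z":-0.8,"turn":0}
    - {"x":0,"y":0,"z":-0.8,"turn":0}
    - {"x":0,"y":0,"z":0,"turn":0}

```text
clock: 33.15
tcp_pos: [0.5328, 0.1131, 0.2137]
orientation: [-1.509, 2.178, -0.244]
force: [0.2, -0.5, 0.0]
gripper_width: 0.501
```

Run:
```python
from h import *
st()
s=cams.grab_frame("scene"); t=cams.grab_frame("top"); cv2.imwrite("pics/s10.png",s)
cv2.imwrite("pics/s10c.png",cv2.resize(s[190:330,240:350],None,fx=5,fy=4,interpolation=2)); cv2.imwrite("pics/t10.png",t)
```

```text
t 33.15 tcp [0.5328 0.1131 0.2137] F [ 0.2 -0.5  0. ] w 0.501
R
 [[-0.28  -0.833  0.477]
 [-0.918  0.377  0.12 ]
 [-0.28  -0.404 -0.871]]
j [ 0.058  0.581 -0.568  2.314  2.105  0.41   0.384]
```

View pics/s10.png

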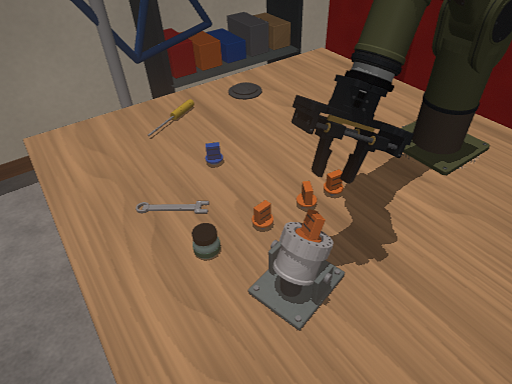

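View pics/s10c.png

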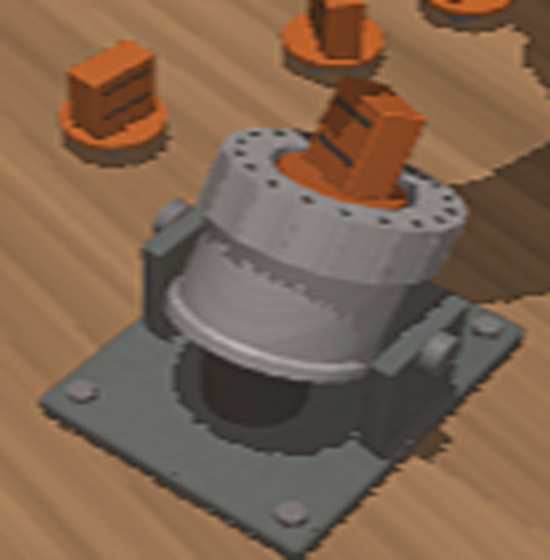

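The insert is in the hub (scene about (313,225)), its collar sunk in the well. Plug (214,154), tub (205,240) and spanner (173,208) are unmoved, and the gripper is clear. Handing in.

```bash
python3 -c "
from plant import r
print(r.job_done())"
```

```text
the job is handed in; nothing more can be done
None
```

The orange insert farthest to the robot's right is in the hub, collar down in the well and released; I handed the job in at about 33 s, and no verdict is reported.

**How it went**
- **Grasp:** I took the insert by its bar with the tool pointing down.
- **Tilt:** The moves cannot tilt the tool directly. I got the 30° lean by pushing outward at the arm's reach limit. I then turned the tool about 264° so the wrist could reach the hub within its joint ranges.
- **Fit:** I had measured the recess turn as about -35° in the top view and set the foot to that angle. It dropped straight into the recess with no search needed, the insert held until it met the seat.

**Last checks**
- **Seat:** The push along the axis rose to about 14 N with less than 0.2 mm of further movement, so it stopped hard.
- **Look:** The final scene picture shows the collar down in the well. Plug, tub and spanner look unmoved by eye in it, and the gripper is clear with force near zero.
- **Disagreement:** Contact came at 19.7 mm below my estimated mouth point instead of 18 mm. I put this down to my having raised the hub height estimate by about 1 mm and to camera error. The tool was 0.7° off the estimated hub axis, against the 3.4° allowed.

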